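# Clean the photo plate and lay out the rock blocks

### The arm

A 7-joint arm with a two-finger parallel gripper is mounted at the origin on the work surface. World frame = base frame: x ahead of the robot, y to its left, z up, the work surface at z = 0. Lengths are in m, angles in rad, forces in N, time in s.
With the tool pointing down it reaches from about 0.425 to 0.925 m from the base axis. Payload 6.8 kg.
Tool frame: the origin (TCP) lies on the front face of the gripper's body, between the roots of the fingers; the fingertips stand 73 mm ahead of it and the grasp point (between the pads) lies 54 mm ahead of it (tcp_to_tips is the distance from the TCP to the fingertips, in m); z points along the fingers, x is the direction in which the jaws open and shut, and the axes are right-handed (so a half turn about z gives the same grasp; the last joint's range is limited). The gripper opens to 85 mm and grips with 20 to 120 N. Pads are 22 mm wide; open, the fingers measure 114 mm over their backs; the gripper's body (76 mm by 85 mm) begins 54 mm behind the grasp point. The pads swing forward as they close: fully open they stand 13 mm farther back than shut.
Start: joints at [-1.219, 0.477, 0.022, 1.555, -0.011, 1.109, -0.083], TCP at [0.3, 0.605, 0.304] pointing down, gripper open.
Joint ranges: [-2.96, 2.96], [-0.34, 2.1], [-1.41, 1.46], [0.24, 2.44], [-1.37, 4.51], [0.17, 1.92], [-2.96, 2.96]. Speed limits (rad/s): [2.39, 2.39, 3.14, 3.14, 3.14, 3.14, 3.14].

### API

Orientations are given as a unit quaternion [w, x, y, z].
In Python, from station import get_obs, read_camera, hand_in, look_for, silhouettes, tcp_to_tips gives the robot as it stands. The module is installed in compiled form; this text tells all that it offers.
- The arm moves only by the tool apply_moves, never from a script. Its argument "moves" is a list of rows, each a list of 3 entries, a list of its own where there are three numbers: the shift along the tool's x, y, z in units of 25 mm (1.0 is 25 mm), then the turn, a rotation vector about the tool's x, y, z in units of 10 degrees (1.0 is 10 degrees), then the gripper's target within -1 to 1 (fully open at 1, half-way at 0, shut at -1). In form: [[[dx, dy, dz], [rx, ry, rz], jaw], ...]. A call has 1 to 20 rows; each row is the pose to reach, as a shift and turn from the pose commanded when the call began, along the tool's axes at that moment; what a row does not reach only later rows make up. A row lasts 1/8 s, in which the tool goes at most 62.5 mm and 10.7 degrees, less where a joint would pass 70% of its speed; a pose out of reach is approached as far as the arm can. A call with a gripper value outside its range is refused whole. The fingers move at their own pace and stop on an object; "force" is the grip in N (left out, the last holds). Time passes only in rows, so rows that repeat a pose let the fingers close. It gives the time, the measured TCP pose, the force and the opening at its end, in the units of the state.
- get_obs(): the state, without advancing time (a new reading comes with each control period).
- read_camera(name): name is "scene" or "top" or "wrist"; returns a dict with "color" (420x560x3 uint8, red, green, blue), "mtx" (3x3 intrinsics, pixels), "eye" and "rotation" of the camera in the world; the wrist camera has in their place "hand_eye" (4x4, takes a point from camera to tool coordinates, whose origin is the TCP and whose axes are the tool frame's). Camera axes: x right, y up, looking along -z (the intrinsics and any distortion apply to the point x, -y, -z); pixel columns grow to the right and rows downward; lengths in m; the calibration is good to about 2 mm. A picture is of the moment at which its call begins: read the wrist's pose just before it. There is no depth.
- hand_in(): hands the job in, once; it reports no verdict.
Trained networks look in the newest picture that a camera, given by its name, has taken for a name from the list of things; names that differ only in an ending like _2 or _b are one class to them, and where a whole thing is asked for, a point or a joint stands for the part that bears it (a point fixed in the world has none). Each returns a list of dicts, best first, with "conf" (0 to 1); they miss things now and then, are a little off and sometimes report something else, mostly with a low value. They report only what shows in the picture. A call takes as long as a camera call. They do not tell look-alikes from the thing itself.
- look_for(camera, query): "pixel" ([row, column] in pixels, amid what is visible of it).
- silhouettes(camera, query): "mask" (420x560 bool, what is visible of it) and "pixel" ([row, column] in pixels, amid what is visible of it).
The state is a dict: "t": time; "q": joint angles; "joint_vel": joint speeds; "joint_torque": joint torques, N m; "eef_pos": TCP position; "tool_rot": TCP orientation; "contact_force": force on the tool from outside, world axes, zero at the start; "torque": the same for the moment, N m; "gripper_width": opening from 0.0 (shut) to 1.0 (fully open).
Only numpy, scipy, OpenCV 4.12 (cv2) and the standard library are available. Lean on these libraries where they do the work, as an engineer would, in place of code of your own. Each camera call takes 0.05 s, during which the arm holds its last target.

### The job

Get the photo plate ready for a picture: first wipe all the loose rock chips off the white plate into the trough at its end with the orange scraper block, not with the fingers, and stand the scraper back upright in the middle of its blue pad, lengthways as it was. Then lay every rock block on the clean plate on its side with its yellow-lined face up, by standing it on the bench in front of the plate against the dark stop rail and tipping it over the rail (do not turn it over in the air), and push each one squarely home against the black-and-white scale bar at the back. Leave the other things on the bench alone.

Things in the scene. Friction and masses are not known exactly. Their poses are not given: they have to be found in the camera images.
- stage: The fixed photo plate, turned by up to 0.12 rad. Origin on the bench under the plate's middle; x points away from the robot, y to the left, z up. White plate with stop rail: x -95 to +95 mm, y -145 to +145 mm, top 15 mm above the bench. Stop rail along its front (x -95 to -85 mm), scale bar along its back (x +95 to +107 mm), chip trough at its right end (y -145 to -217 mm).
- stop_rail: Dark steel stop rail, 10 (x) by 290 (y) by 15 mm high, along the plate's front, top flush with the plate; origin on the bench under its middle. Its front face is 5 mm to -x: a block standing against it, pushed near the top, pivots over its upper edge, falls over by itself past about 30 degrees and comes to lie on the plate with 10 to 35 mm of its foot end overhanging the rail.
- trough (a point): Middle of the inner floor of the aluminium chip trough, 3 mm above the bench; the trough is 222 mm (x) by 72 mm (y) outside, with 3 mm walls 30 mm high on the front, back and right; its left is open to the edge of the plate, 12 mm above its floor.
- scale_bar (a point): Middle of the foot of the scale bar's front face, on the plate's top; black and white checks, 290 mm long (y), 12 mm thick, standing 15 mm above the plate along its back edge.
- scraper_center (a point): Centre of the scraper block: orange body on a black rubber foot, 120 mm (its x) by 40 mm thick (its y; the orange body 116 x 38 mm) by 45 mm high (its z, up), 0.22 kg, standing on its foot on the pad. Centre 22.5 mm above the foot. Gripped across its thickness.
- pad: The fixed blue rest pad for the scraper, 200 mm (x) by 110 mm (y), 3 mm thick; origin under its middle. The scraper starts on its middle, lengthways.
- block_a_center (a point): Centre (half-way up) of a sawn rock block, light grey, 45 x 45 x 105 mm, 0.45 to 0.7 kg, standing on end on the bench at first. z: long axis, up while it stands. The face to be photographed is its -x side; an 8 mm wide yellow line runs down the middle of that face and on over half of the top end, from that face to the end's middle. Other sides plain. May be absent.
- block_b_center (a point): Centre (half-way up) of a sawn rock block, reddish, 45 x 45 x 105 mm, 0.45 to 0.7 kg, standing on end on the bench at first. z: long axis, up while it stands. The face to be photographed is its -x side; an 8 mm wide yellow line runs down the middle of that face and on over half of the top end, from that face to the end's middle. Other sides plain. May be absent.
- block_c_center (a point): Centre (half-way up) of a sawn rock block, dark slate grey, 45 x 45 x 105 mm, 0.45 to 0.7 kg, standing on end on the bench at first. z: long axis, up while it stands. The face to be photographed is its -x side; an 8 mm wide yellow line runs down the middle of that face and on over half of the top end, from that face to the end's middle. Other sides plain. May be absent.
- block_d_center (a point): Centre (half-way up) of a sawn rock block, whitish marble, 45 x 45 x 105 mm, 0.45 to 0.7 kg, standing on end on the bench at first. z: long axis, up while it stands. The face to be photographed is its -x side; an 8 mm wide yellow line runs down the middle of that face and on over half of the top end, from that face to the end's middle. Other sides plain. May be absent.
- chip1_center (a point): Centre of a loose rock chip, flat, 10 mm thick, about 28 x 24 mm, 14 g, at first lying on the white plate. May be absent.
- chip2_center (a point): Centre of a loose rock chip, flat, 10 mm thick, about 28 x 24 mm, 14 g, at first lying on the white plate. May be absent.
- chip3_center (a point): Centre of a loose rock chip, flat, 10 mm thick, about 28 x 24 mm, 14 g, at first lying on the white plate. May be absent.
- chip4_center (a point): Centre of a loose rock chip, flat, 10 mm thick, about 28 x 24 mm, 14 g, at first lying on the white plate. May be absent.
- chip5_center (a point): Centre of a loose rock chip, flat, 10 mm thick, about 28 x 24 mm, 14 g, at first lying on the white plate. May be absent.
- chip6_center (a point): Centre of a loose rock chip, flat, 10 mm thick, about 28 x 24 mm, 14 g, at first lying on the white plate. May be absent.
- dish: Glass dish with rock bits, 104 mm across and 18 mm high; origin at its foot. Bystander.
- wash: White bottle with a blue cap, 68 mm across and 170 mm high; origin at its foot. Bystander.
- hammer: Hammer with a blue handle, 270 mm long, lying on the bench; its x axis points from handle to head. Bystander.
- jar: Amber jar with a white cap, 72 mm across and 85 mm high; origin at its foot. Bystander.
Mind the look-alikes: they are no part of the job. Leave any green look-alike of the part that bears block_a_center alone. Leave any turquoise look-alike of the part that bears scraper_center alone.

How it is judged:
By the outcome, as a careful person would: the job done as asked, in the order asked, and still so for the second after the job is handed in, with the robot touching nothing.
Of chip1, chip2, chip3, chip4, chip5, chip6 only 4 to 6 are there at a start; the rules pass over those that are not, and their reading is None.
Of block_a, block_b, block_c, block_d only 2 to 3 are there at a start; the rules pass over those that are not, and their reading is None.
At some moment in a run one of scraper may be knocked a few centimetres aside while the robot is not near it.
Once in a run the grip may slacken for a moment while it holds something.
It also fails if it takes over 210 s, if anything falls off the work surface, if the arm or the gripper's body presses on something with over 40 N, if the wrist force passes 120 N, or if a joint passes its speed limit or range.

## Working session

There is one attempt and no reset: what is moved stays moved. The work goes in short steps, Python scripts to look and compute and a tool call to move; the robot and the scene stay as the last step left them, time stands still between calls to the robot, and variables do not carry over. Pictures are saved under pics/ and viewed, and the job is handed in when it is done.

Besides the shell and the picture viewer there is one more tool, called as name(argument=value, ...), one argument or row to a line, values as JSON. apply_moves: Moves the arm, as the interface text tells. Its arguments: {"type":"object","properties":{"moves":{"type":"array"},"force":{"type":"number"}},"required":["moves"]}

```bash
ls; mkdir -p pics; cat > h.py <<'E'
import numpy as np, cv2
from station import *
def snap(cam,name,crop=None,scale=1):
    o=get_obs(); r=read_camera(cam); im=r['color'][:,:,::-1].copy()
    if crop: im=im[crop[0]:crop[1],crop[2]:crop[3]]
    if scale!=1: im=cv2.resize(im,None,fx=scale,fy=scale,interpolation=cv2.INTER_CUBIC)
    cv2.imwrite('pics/'+name+'.png',im); return r,o
E
python3 - <<'E'
from h import *
np.set_printoptions(precision=4,suppress=True)
for c in ['scene','top','wrist']:
    r,o=snap(c,c+'0'); print(c,r['mtx'].tolist(),{k:np.array(v).round(4).tolist() for k,v in r.items() if k not in('color','mtx')})
print(o)
E
```

```text
pics
scene [[423.9686140243119, 0.0, 285.9239367076494], [0.0, 423.9686140243119, 209.0829901896461], [0.0, 0.0, 1.0]] {'eye': [1.3634, 0.068, 0.9799], 'rotation': [0.5825, 0.2374, 0.289, 0.7217]}
top [[451.7242552945211, 0.0, 276.4537761932159], [0.0, 451.7242552945211, 204.98205917301573], [0.0, 0.0, 1.0]] {'eye': [0.4128, -0.0863, 1.4736], 'rotation': [-0.7048, -0.0182, 0.0124, 0.7091]}
wrist [[374.0701135715271, 0.0, 275.67435503366994], [0.0, 374.0701135715271, 203.02815608626545], [0.0, 0.0, 1.0]] {'hand_eye': [[1.0, -0.0005, -0.0006, 0.0008], [-0.0007, -0.966, -0.2587, -0.0655], [-0.0004, 0.2587, -0.966, -0.0712], [0.0, 0.0, 0.0, 1.0]]}
{'t': 0.1, 'q': array([-1.2191,  0.4777,  0.0224,  1.5564, -0.0115,  1.1093, -0.0831]), 'joint_vel': array([ 0.0022, -0.0011,  0.0007, -0.0021, -0.0004,  0.0024,  0.0001]), 'joint_torque': array([  0.0039, -59.7765,   1.6134, -28.196 ,   0.0128,   0.005 ,
         0.    ]), 'eef_pos': array([0.2994, 0.6045, 0.303 ]), 'tool_rot': array([ 0.0005,  0.8496,  0.5274, -0.0007]), 'contact_force': array([-0.4165,  0.3305,  0.001 ]), 'torque': array([ 0.0107,  0.0296, -0.0493]), 'gripper_width': 1.0003833580738144}
```

View images.

View pics/scene0.png

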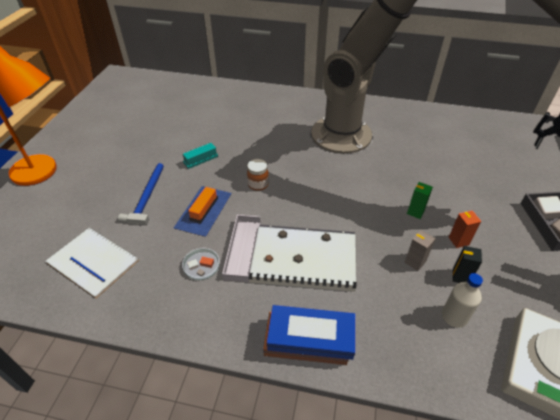

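View pics/top0.png

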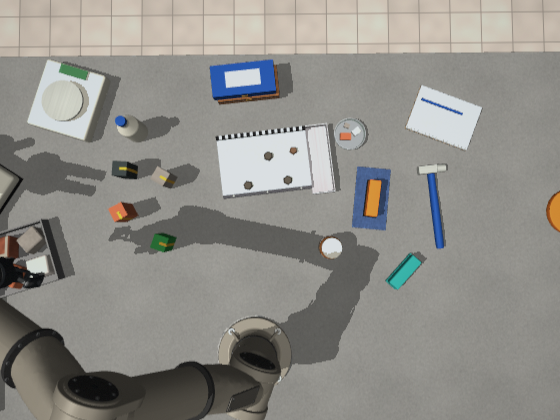

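View pics/wrist0.png

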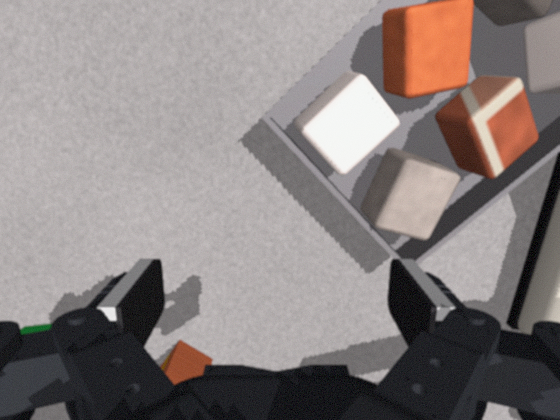

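```bash
cat >> h.py <<'E'
from scipy.spatial.transform import Rotation as R
def q2R(q): return R.from_quat([q[1],q[2],q[3],q[0]]).as_matrix()
def campose(r,o=None):
    if 'eye' in r: return np.array(r['eye']),q2R(r['rotation'])
    H=np.array(r['hand_eye']); Rt=q2R(o['tool_rot'])
    return Rt@H[:3,3]+o['eef_pos'], Rt@H[:3,:3]
def ray(r,px,o=None):
    e,C=campose(r,o); K=r['mtx']
    d=C@np.array([(px[1]-K[0,2])/K[0,0],-(px[0]-K[1,2])/K[1,1],-1.]); return e,d/np.linalg.norm(d)
def onz(r,px,z,o=None):
    e,d=ray(r,px,o); return e+d*(z-e[2])/d[2]
def proj(r,p,o=None):
    e,C=campose(r,o); c=C.T@(np.asarray(p)-e); K=r['mtx']
    return np.array([K[1,2]+K[1,1]*(-c[1])/(-c[2]),K[0,2]+K[0,0]*c[0]/(-c[2])])
def tri(rays):
    A=np.zeros((3,3));b=np.zeros(3)
    for e,d in rays:
        P=np.eye(3)-np.outer(d,d);A+=P;b+=P@e
    x=np.linalg.solve(A,b); return x,[np.linalg.norm((np.eye(3)-np.outer(d,d))@(x-e)) for e,d in rays]
E
python3 - <<'E'
from h import *
np.set_printoptions(precision=3,suppress=True)
rt=read_camera('top'); rs=read_camera('scene')
for n in ['stage','stop_rail','trough','scale_bar','scraper_center','pad','block_a_center','block_b_center','block_c_center','block_d_center','chip1_center','dish','wash','hammer','jar']:
    for c,r in(('top',rt),('scene',rs)):
        print(n,c,[(np.round(d['pixel']).tolist(),round(d['conf'],2),onz(r,d['pixel'],.02)[:2].round(3).tolist()) for d in look_for(c,n)])
E
```

```text
stage top []
stage scene [([254.0, 291.0], 0.93, [0.629, -0.067])]
stop_rail top [([192.0, 263.0], 0.56, [0.518, -0.03])]
stop_rail scene []
trough top [([160.0, 275.0], 0.96, [0.623, -0.071]), ([174.0, 163.0], 0.28, [0.577, 0.292])]
trough scene [([256.0, 288.0], 0.62, [0.637, -0.074])]
scale_bar top [([160.0, 275.0], 0.8, [0.62, -0.071])]
scale_bar scene [([257.0, 288.0], 0.72, [0.64, -0.073])]
scraper_center top [([197.0, 368.0], 0.77, [0.5, -0.37]), ([272.0, 404.0], 0.59, [0.26, -0.482])]
scraper_center scene [([206.0, 203.0], 0.94, [0.5, -0.378]), ([157.0, 198.0], 0.57, [0.275, -0.478]), ([237.0, 284.0], 0.2, [0.571, -0.102])]
pad top [([198.0, 363.0], 0.7, [0.496, -0.354])]
pad scene [([220.0, 203.0], 0.82, [0.558, -0.358])]
block_a_center top [([179.0, 163.0], 0.7, [0.562, 0.292]), ([243.0, 163.0], 0.55, [0.356, 0.291])]
block_a_center scene [([201.0, 418.0], 0.88, [0.331, 0.288]), ([251.0, 422.0], 0.77, [0.537, 0.298])]
block_b_center top [([210.0, 125.0], 0.62, [0.464, 0.414])]
block_b_center scene [([231.0, 462.0], 0.93, [0.435, 0.416])]
block_c_center top [([168.0, 125.0],
[... 169 characters left out ...]
[]
chip1_center top [([181.0, 287.0], 0.62, [0.554, -0.108])]
chip1_center scene []
dish top [([131.0, 348.0], 0.97, [0.713, -0.307])]
dish scene [([234.0, 286.0], 0.74, [0.559, -0.097]), ([237.0, 325.0], 0.58, [0.547, 0.016])]
wash top [([127.0, 133.0], 0.77, [0.733, 0.392])]
wash scene [([305.0, 462.0], 0.65, [0.696, 0.399]), ([258.0, 297.0], 0.25, [0.64, -0.049])]
hammer top [([198.0, 435.0], 0.96, [0.495, -0.584]), ([180.0, 285.0], 0.57, [0.556, -0.104])]
hammer scene [([207.0, 141.0], 0.77, [0.547, -0.567])]
jar top [([249.0, 332.0], 0.92, [0.334, -0.25]), ([186.0, 246.0], 0.25, [0.539, 0.024])]
jar scene [([174.0, 254.0], 0.59, [0.321, -0.259]), ([266.0, 199.0], 0.51, [0.725, -0.309])]
```

```bash
python3 - <<'E'
from h import *
snap('top','topA',(110,260,90,350),3)
snap('scene','sceneA',(170,310,390,500),5)
E
```

```text
(no output)
```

View pics/topA.png

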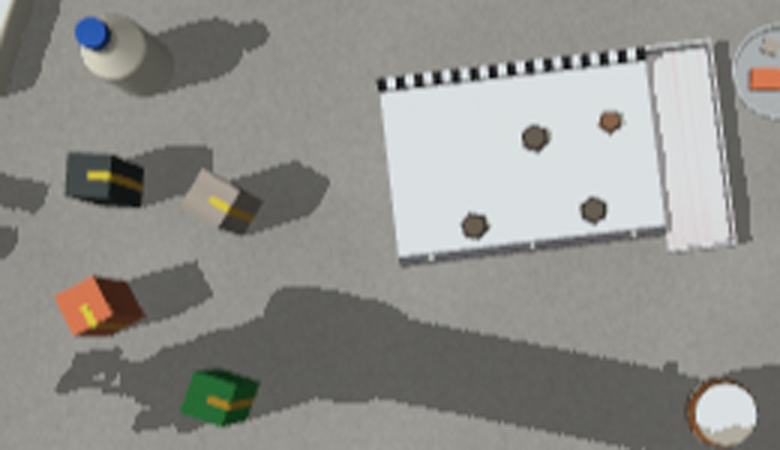

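View pics/sceneA.png

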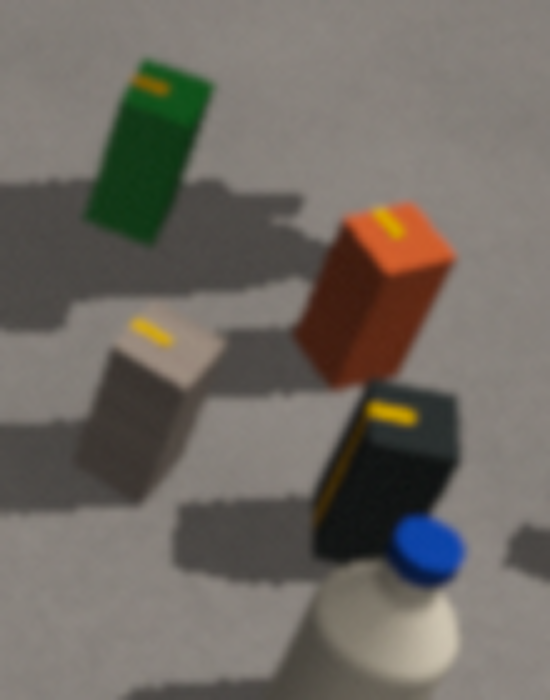

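```bash
cat >> h.py <<'E'
def Rdown(phi):
    c,s=np.cos(phi),np.sin(phi); return np.array([[c,s,0],[s,-c,0],[0,0,-1.]])
def go(x,y,z,phi_deg):
    o=get_obs(); Rm=q2R(o['tool_rot']); p=o['eef_pos']
    d=Rm.T@(np.array([x,y,z])-p)/.025
    w=R.from_matrix(Rm.T@Rdown(np.radians(phi_deg))).as_rotvec(degrees=True)/10
    print('t',round(o['t'],2),'p',p.round(4),'phi',np.degrees(np.arctan2(Rm[1,0],Rm[0,0])).round(2),'w',round(o['gripper_width'],3),'F',o['contact_force'].round(1))
    print('   shift',d.round(3).tolist(),'rot',w.round(3).tolist(),'rows>=',int(np.ceil(max(np.linalg.norm(d)/2.5,np.linalg.norm(w)/1.07))))
E
python3 - <<'E'
from h import *
go(.47,.36,.36,90)
go(.55,-.03,.36,90)
E
```

```text
t 1.85 p [0.2996 0.6049 0.3039] phi 63.65 w 0.999 F [-0.8 -0.1 -0.5]
   shift [-5.752, 10.456, -2.244] rot [0.0, 0.0, -2.635] rows>= 5
t 1.85 p [0.2996 0.6049 0.3039] phi 63.65 w 0.999 F [-0.8 -0.1 -0.5]
   shift [-18.311, 20.248, -2.244] rot [0.0, 0.0, -2.635] rows>= 11
```

apply_moves(
  moves=[
    [[-1.15, 2.1, -0.45], [0, 0, -0.5], 1],
    [[-2.3, 4.2, -0.9], [0, 0, -1.0], 1],
    [[-3.5, 6.3, -1.35], [0, 0, -1.6], 1],
    [[-4.6, 8.4, -1.8], [0, 0, -2.1], 1],
    [[-5.75, 10.45, -2.24], [0, 0, -2.63], 1],
    [[-5.75, 10.45, -2.24], [0, 0, -2.63], 1],
    [[-5.75, 10.45, -2.24], [0, 0, -2.63], 1],
    [[-5.75, 10.45, -2.24], [0, 0, -2.63], 1],
  ],
)

```text
t: 2.85
eef_pos: [0.4686, 0.3617, 0.3595]
tool_rot: [-0.0, 0.707, 0.708, -0.0]
contact_force: [-0.1, 0.3, 0.6]
gripper_width: 1.003
```

```bash
python3 - <<'E'
from h import *
import pickle
r,o=snap('wrist','w1'); pickle.dump((r,o),open('w1.pkl','wb'))
for n in ['block_a_center','block_b_center','block_c_center','block_d_center']:
    print(n,[(np.round(d['pixel']).tolist(),round(d['conf'],2),int(d['mask'].sum())) for d in silhouettes('wrist',n)])
go(.56,-.03,.36,90)
E
```

```text
block_a_center [([262.0, 200.0], 0.86, 3768), ([53.0, 188.0], 0.61, 4338)]
block_b_center [([159.0, 329.0], 0.58, 3246)]
block_c_center [([283.0, 316.0], 0.84, 3975)]
block_d_center []
t 3.1 p [0.4693 0.3609 0.3597] phi 90.03 w 1.003 F [-0.3  0.8 -0.1]
   shift [-15.636, 3.618, -0.011] rot [-0.002, 0.001, 0.003] rows>= 7
```

View pics/w1.png

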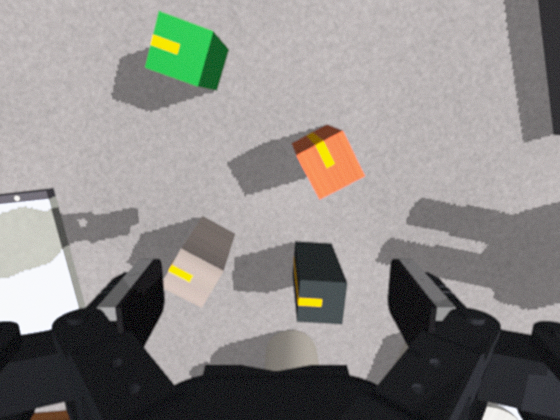

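```bash
python3 - <<'E'
from h import *
import pickle
r,o=pickle.load(open('w1.pkl','rb')); im=r['color'][:,:,::-1]
def c(a,b,d,e): return cv2.resize(im[a:b,d:e],None,fx=4,fy=4,interpolation=cv2.INTER_CUBIC)
cv2.imwrite('pics/cr1.png',np.hstack([c(210,310,155,245),c(120,220,285,375)]))
cv2.imwrite('pics/cr2.png',c(230,330,280,360))
E
```

```text
(no output)
```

View pics/cr1.png

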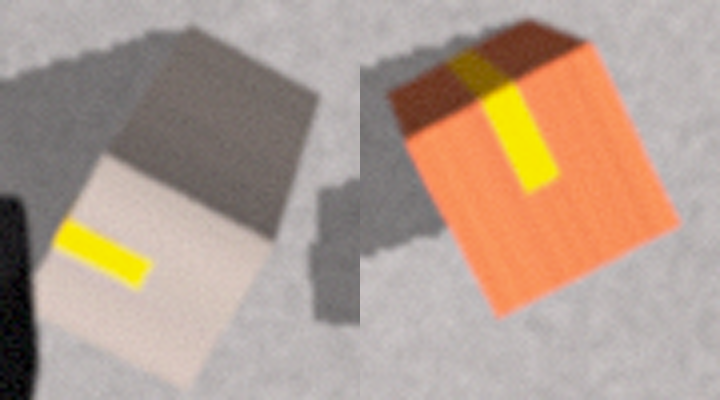

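View pics/cr2.png

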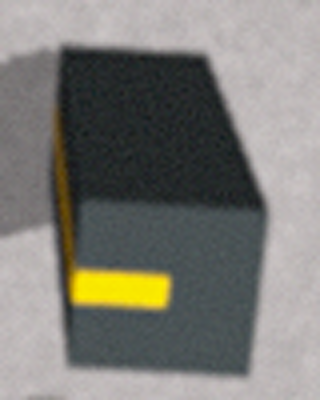

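apply_moves(
  moves=[
    [[-2.2, 0.5, 0], [0, 0, 0], 1],
    [[-4.4, 1.0, 0], [0, 0, 0], 1],
    [[-6.6, 1.5, 0], [0, 0, 0], 1],
    [[-8.8, 2.0, 0], [0, 0, 0], 1],
    [[-11.0, 2.6, 0], [0, 0, 0], 1],
    [[-13.2, 3.1, 0], [0, 0, 0], 1],
    [[-15.64, 3.62, 0], [0, 0, 0], 1],
    [[-15.64, 3.62, 0], [0, 0, 0], 1],
    [[-15.64, 3.62, 0], [0, 0, 0], 1],
    [[-15.64, 3.62, 0], [0, 0, 0], 1],
  ],
)

```text
t: 4.35
eef_pos: [0.56, -0.029, 0.3598]
tool_rot: [-0.0, 0.706, 0.708, 0.0]
contact_force: [0.1, -0.1, 0.3]
gripper_width: 0.997
```

```bash
python3 - <<'E'
from h import *
import pickle
r,o=snap('wrist','w2'); pickle.dump((r,o),open('w2.pkl','wb'))
rs=read_camera('scene');cv2.imwrite('pics/s2.png',cv2.resize(rs['color'][205:300,215:370,::-1],None,fx=5,fy=5,interpolation=cv2.INTER_CUBIC))
E
```

```text
(no output)
```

View pics/w2.png

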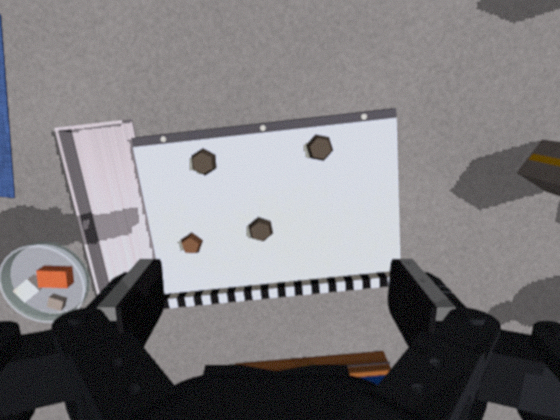

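View pics/s2.png

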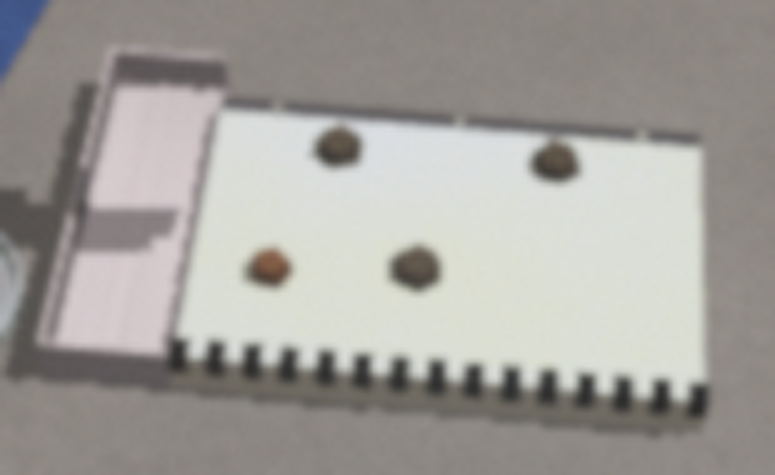

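```bash
python3 - <<'E'
from h import *
import pickle
np.set_printoptions(precision=4,suppress=True)
r,o=pickle.load(open('w2.pkl','rb')); rt=read_camera('top'); rs=read_camera('scene')
def s2(c,rw): return (205+rw/5,215+c/5)
pts={'FL':((110,396),(197.5,223.5),s2(702,138),(-95,145)),'FR':((138,134),(188.3,312.3),s2(225,100),(-95,-145))}
W={}
for k,(a,b,c,st) in pts.items():
    pa=onz(r,a,.015,o);pb=onz(rt,b,.015);pc=onz(rs,c,.015)
    X,e=tri([ray(r,a,o),ray(rt,b),ray(rs,c)])
    print(k,pa,pb,pc,'tri',X,np.array(e)); W[k]=(pa+pb)/2
d=W['FL']-W['FR'];print('len',np.linalg.norm(d),'yaw',np.degrees(np.arctan2(-d[0],d[1])), 'mid',(W['FL']+W['FR'])/2)
for i in ['FL','FR']: pass
# blocks
r1,o1=pickle.load(open('w1.pkl','rb'))
B={'a':(210,155,[(105,155),(270,240),(190,388),(32,308)],(58,238)),
   'b':(120,285,[(405-360,138),(590-360,42),(680-360,225),(500-360,318)],(500-360,90)),
   'c':(230,280,[(78,200),(266,210),(246,375),(68,365)],(72,288))}
for k,(r0,c0,cs,ln) in B.items():
    P=np.array([onz(r1,(r0+v/4,c0+u/4),.105,o1) for u,v in cs]); L=onz(r1,(r0+ln[1]/4,c0+ln[0]/4),.105,o1)
    m=P.mean(0); ed=[np.linalg.norm(P[i]-P[(i+1)%4]) for i in range(4)]
    best=min((((m2:=(P[i]+P[(i+1)%4])/2)-L)@(m2-L),i) for i in range(4))[1]
    v=(P[best]+P[(best+1)%4]-P[(best+2)%4]-P[(best+3)%4]); 
    print(k,'center',m[:2],'edges',np.array(ed),'line dir deg',np.degrees(np.arctan2(v[1],v[0])), 'top px pred',proj(rt,m),'scene',proj(rs,m))
E
```

```text
FL [0.5019 0.1019 0.015 ] [0.5013 0.0967 0.015 ] [0.5046 0.1039 0.015 ] tri [0.5017 0.1013 0.0117] [0.0015 0.0042 0.0027]
FR [ 0.5325 -0.1837  0.015 ] [ 0.5293 -0.1909  0.015 ] [ 0.5363 -0.1835  0.015 ] tri [ 0.5311 -0.1878  0.0078] [0.0025 0.0038 0.0025]
len 0.2880937332673459 yaw 5.8430919750211565 mid [ 0.5162 -0.044   0.015 ]
a center [0.5652 0.2835] edges [0.0434 0.0444 0.0426 0.0441] line dir deg -119.86147242484067 top px pred [175.1941 158.5566] scene [238.2385 424.0933]
b center [0.4565 0.4112] edges [0.0444 0.0454 0.0445 0.046 ] line dir deg -151.3275392607407 top px pred [211.1069 116.4555] scene [216.7831 469.8641]
c center [0.59  0.407] edges [0.045  0.0447 0.044  0.0445] line dir deg -93.35046517547627 top px pred [167.3599 118.2162] scene [253.129 472.618]
```

```bash
python3 - <<'E'
from h import *
go(.46,-.36,.30,90)
E
```

```text
t 4.55 p [ 0.56   -0.0299  0.3599] phi 90.06 w 1.001 F [-0.6 -0.8  0.1]
   shift [-13.202, -4.015, 2.393] rot [-0.0, -0.001, 0.006] rows>= 6
```

apply_moves(
  moves=[
    [[-2.2, -0.7, 0.4], [0, 0, 0], 1],
    [[-4.4, -1.3, 0.8], [0, 0, 0], 1],
    [[-6.6, -2.0, 1.2], [0, 0, 0], 1],
    [[-8.8, -2.7, 1.6], [0, 0, 0], 1],
    [[-11.0, -3.3, 2.0], [0, 0, 0], 1],
    [[-13.2, -4.0, 2.4], [0, 0, 0], 1],
    [[-13.2, -4.0, 2.4], [0, 0, 0], 1],
    [[-13.2, -4.0, 2.4], [0, 0, 0], 1],
  ],
)

```text
t: 5.55
eef_pos: [0.4602, -0.3602, 0.2998]
tool_rot: [-0.0, 0.707, 0.707, 0.0]
contact_force: [1.6, 0.0, 0.2]
gripper_width: 1.001
```

```bash
python3 - <<'E'
from h import *
import pickle
r,o=snap('wrist','w3'); pickle.dump((r,o),open('w3.pkl','wb')); print(o['eef_pos'])
for n in ['scraper_center','pad']:
    for d in silhouettes('wrist',n):
        m=d['mask'].astype(np.uint8); c=max(cv2.findContours(m,0,2)[0],key=cv2.contourArea); b=cv2.boxPoints(cv2.minAreaRect(c))
        print(n,d['conf'],m.sum(),b.round(1).tolist())
E
```

```text
[ 0.46022846 -0.36015246  0.29975818]
scraper_center 0.81 331 [[95.0, 0.0], [130.0, 0.0], [130.0, 16.0], [95.0, 16.0]]
scraper_center 0.62 5548 [[224.3000030517578, 274.1000061035156], [241.0, 143.1999969482422], [285.0, 148.8000030517578], [268.29998779296875, 279.70001220703125]]
pad 0.71 14951 [[188.39999389648438, 290.6000061035156], [207.3000030517578, 101.9000015258789], [320.8999938964844, 113.30000305175781], [302.0, 302.0]]
```

View pics/w3.png

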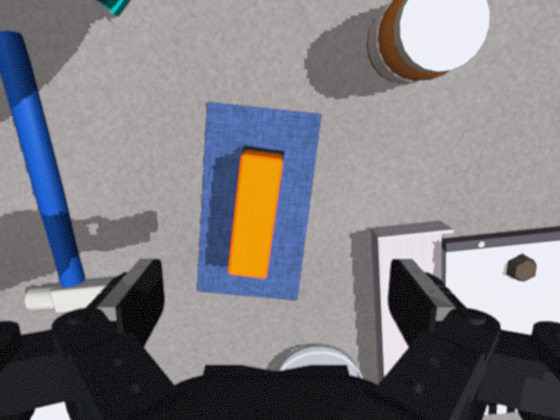

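```bash
cat >> h.py <<'E'
def seg(im,lo,hi,roi):
    hsv=cv2.cvtColor(im,cv2.COLOR_RGB2HSV); m=cv2.inRange(hsv,np.array(lo),np.array(hi)); z=np.zeros_like(m); z[roi[0]:roi[1],roi[2]:roi[3]]=m[roi[0]:roi[1],roi[2]:roi[3]]
    c=max(cv2.findContours(z,0,2)[0],key=cv2.contourArea); return z,cv2.convexHull(c)
def rect(r,hull,z,o=None):
    P=np.array([onz(r,(v,u),z,o)[:2] for u,v in hull.reshape(-1,2).astype(float)],np.float32)
    (c,s,a)=cv2.minAreaRect(P*1000); return np.array(c),s,a
E
python3 - <<'E'
from h import *
import pickle
r,o=pickle.load(open('w3.pkl','rb'))
z,h=seg(r['color'],(5,150,130),(20,255,255),(130,300,200,310)); print('orange',rect(r,h,.048,o),z.sum()/255, cv2.boxPoints(cv2.minAreaRect(h)).tolist())
z,h=seg(r['color'],(100,60,30),(130,255,255),(90,310,180,330)); print('pad',rect(r,h,.003,o))
E
```

```text
orange (array([ 494.46115112, -378.67630005]), (36.81587600708008, 117.49598693847656), 82.21012115478516) 5044.0 [[226.42320251464844, 273.4027404785156], [240.97610473632812, 149.7030792236328], [282.808837890625, 154.62457275390625], [268.2559509277344, 278.32421875]]
pad (array([ 498.74377441, -380.3359375 ]), (109.78730773925781, 199.86373901367188), 84.15327453613281)
```

apply_moves(
  moves=[
    [[-0.3, 0.45, 1.9], [0, 0, 0.25], 1],
    [[-0.55, 0.9, 3.8], [0, 0, 0.5], 1],
    [[-0.8, 1.36, 5.6], [0, 0, 0.69], 1],
    [[-0.8, 1.36, 5.6], [0, 0, 0.69], 1],
    [[-0.8, 1.36, 5.6], [0, 0, 0.69], 1],
    [[-0.8, 1.36, 5.6], [0, 0, 0.69], 1],
  ],
)

```text
t: 6.45
eef_pos: [0.4945, -0.3813, 0.1623]
tool_rot: [0.002, 0.748, 0.663, 0.001]
contact_force: [0.7, -1.1, 0.7]
gripper_width: 1.002
```

```bash
python3 - <<'E'
from h import *
import pickle
r,o=snap('wrist','w4'); pickle.dump((r,o),open('w4.pkl','wb'))
z,h=seg(r['color'],(5,150,130),(20,255,255),(0,420,150,400)); print('orange',rect(r,h,.048,o),z.sum()/255, cv2.boxPoints(cv2.minAreaRect(h)).tolist())
go(.495,-.379,.09,83.2)
E
```

```text
orange (array([ 495.29101562, -378.81762695]), (36.796043395996094, 115.69205474853516), 82.15791320800781) 5047.0 [[244.0, 119.0], [318.0, 119.0], [318.0, 329.0], [244.0, 329.0]]
t 6.5 p [ 0.4944 -0.3813  0.1621] phi 83.07 w 1.003 F [ 1. -0. -1.]
   shift [0.097, 0.005, 2.885] rot [0.019, 0.006, -0.013] rows>= 2
```

View pics/w4.png

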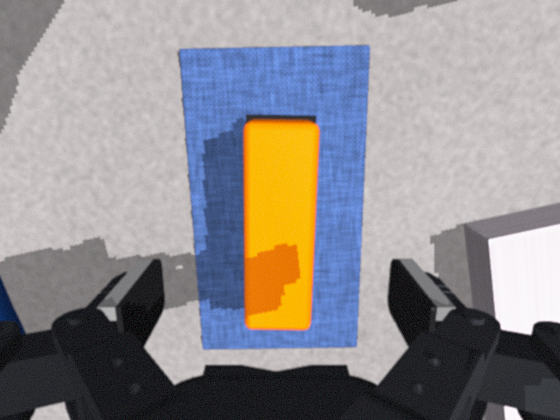

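apply_moves(
  moves=[
    [[0.1, 0, 1.2], [0, 0, 0], 1],
    [[0.1, 0, 2.4], [0, 0, 0], 1],
    [[0.1, 0, 2.88], [0, 0, 0], 1],
    [[0.1, 0, 2.88], [0, 0, 0], 1],
    [[0.1, 0, 2.88], [0, 0, 0], -0.5],
    [[0.1, 0, 2.88], [0, 0, 0], -0.5],
    [[0.1, 0, 2.88], [0, 0, 0], -0.5],
    [[0.1, 0, 2.88], [0, 0, 0], -0.5],
    [[0.1, 0, 2.88], [0, 0, 0], -0.5],
    [[0.1, 0, 2.88], [0, 0, 0], -0.5],
  ],
  force=60,
)

```text
t: 7.75
eef_pos: [0.4946, -0.3789, 0.089]
tool_rot: [0.001, 0.749, 0.663, 0.0]
contact_force: [-0.1, -0.1, 5.5]
gripper_width: 0.437
```

```bash
python3 - <<'E'
from h import *
import pickle
r,o=snap('wrist','w5'); 
go(.495,-.379,.17,83.2)
# stage frame & chips
r2,o2=pickle.load(open('w2.pkl','rb'))
th=np.radians(6.1); O=np.array([.6117,-.0308]); X=np.array([np.cos(th),np.sin(th)]);Y=np.array([-np.sin(th),np.cos(th)])
for px in [(161,204),(148,319),(228,260),(243,191)]:
    p=onz(r2,px,.022,o2)[:2]-O; print('chip',(p@X*1000).round(),(p@Y*1000).round())
E
```

```text
t 7.8 p [ 0.4946 -0.3789  0.0889] phi 83.05 w 0.439 F [-1.   0.9  6. ]
   shift [-0.005, 0.021, -3.242] rot [0.009, 0.004, -0.015] rows>= 2
chip -63.0 -70.0
chip -64.0 57.0
chip 21.0 -17.0
chip 31.0 -99.0
```

View pics/w5.png

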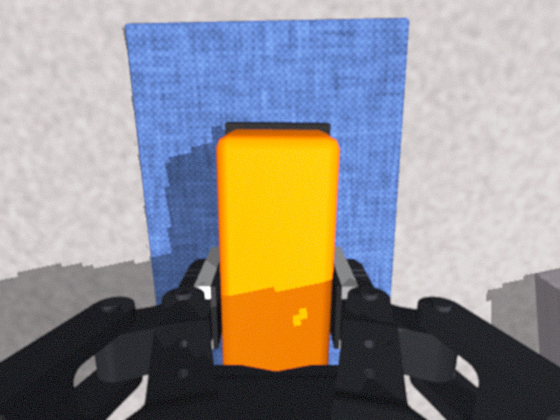

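```bash
cat >> h.py <<'E'
TH=6.1; SO=np.array([.6117,-.0308])
def st(x,y):
    t=np.radians(TH); return SO+np.array([np.cos(t)*x-np.sin(t)*y, np.sin(t)*x+np.cos(t)*y])/1000
def tost(p):
    t=np.radians(TH); d=np.asarray(p)[:2]-SO; return np.array([np.cos(t)*d[0]+np.sin(t)*d[1],-np.sin(t)*d[0]+np.cos(t)*d[1]])*1000
E
python3 - <<'E'
from h import *
p=st(20,45);print(p); go(p[0],p[1],.18,96.1)
E
```

```text
[0.62680488 0.01607049]
t 7.8 p [ 0.4946 -0.3789  0.0889] phi 83.05 w 0.439 F [-1.   0.9  6. ]
   shift [16.319, 3.342, -3.648] rot [0.009, 0.005, -1.305] rows>= 7
```

apply_moves(
  moves=[
    [[0, 0, -1.2], [0, 0, 0], -0.5],
    [[0, 0, -2.4], [0, 0, 0], -0.5],
    [[0, 0, -3.64], [0, 0, 0], -0.5],
    [[0, 0, -3.64], [0, 0, 0], -0.5],
  ],
)

```text
t: 8.3
eef_pos: [0.495, -0.3792, 0.181]
tool_rot: [0.002, 0.749, 0.663, 0.001]
contact_force: [0.4, 0.9, -2.4]
gripper_width: 0.434
```

```bash
python3 - <<'E'
from h import *
p=st(20,45); go(p[0],p[1],.18,96.1)
E
```

```text
t 8.3 p [ 0.495  -0.3792  0.181 ] phi 83.05 w 0.434 F [ 0.4  0.9 -2.4]
   shift [16.332, 3.322, 0.025] rot [0.022, 0.012, -1.305] rows>= 7
```

apply_moves(
  moves=[
    [[1.8, 0.37, 0], [0, 0, -0.15], -0.5],
    [[3.6, 0.74, 0], [0, 0, -0.3], -0.5],
    [[5.4, 1.1, 0], [0, 0, -0.45], -0.5],
    [[7.2, 1.5, 0], [0, 0, -0.6], -0.5],
    [[9.0, 1.85, 0], [0, 0, -0.75], -0.5],
    [[10.8, 2.2, 0], [0, 0, -0.9], -0.5],
    [[12.6, 2.6, 0], [0, 0, -1.05], -0.5],
    [[14.4, 2.95, 0], [0, 0, -1.2], -0.5],
    [[16.33, 3.32, 0.02], [0.02, 0.01, -1.3], -0.5],
    [[16.33, 3.32, 0.02], [0.02, 0.01, -1.3], -0.5],
    [[16.33, 3.32, 0.02], [0.02, 0.01, -1.3], -0.5],
  ],
)

```text
t: 9.68
eef_pos: [0.6249, 0.0166, 0.1769]
tool_rot: [-0.003, 0.669, 0.744, -0.002]
contact_force: [-1.6, -0.9, -2.3]
gripper_width: 0.435
```

```bash
python3 - <<'E'
from h import *
import pickle
r,o=snap('wrist','w6'); pickle.dump((r,o),open('w6.pkl','wb'))
snap('scene','s6',(190,310,200,380),4)
p=st(20,45); go(p[0],p[1],.103,96.1)
print([proj(r,[*st(x,y),.015],o).round() for x,y in [(-95,145),(-95,-145),(95,-145),(95,145)]])
E
```

```text
t 9.78 p [0.6251 0.0151 0.1776] phi 95.93 w 0.436 F [ 0.2 -0.1 -2.3]
   shift [0.028, 0.088, 2.983] rot [-0.028, -0.007, -0.017] rows>= 2
[array([ 17., 447.]), array([ 17., -61.]), array([314.,   1.]), array([314., 416.])]
```

View pics/w6.png

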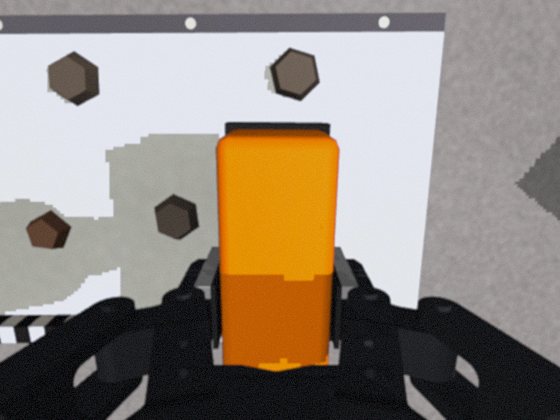

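View pics/s6.png

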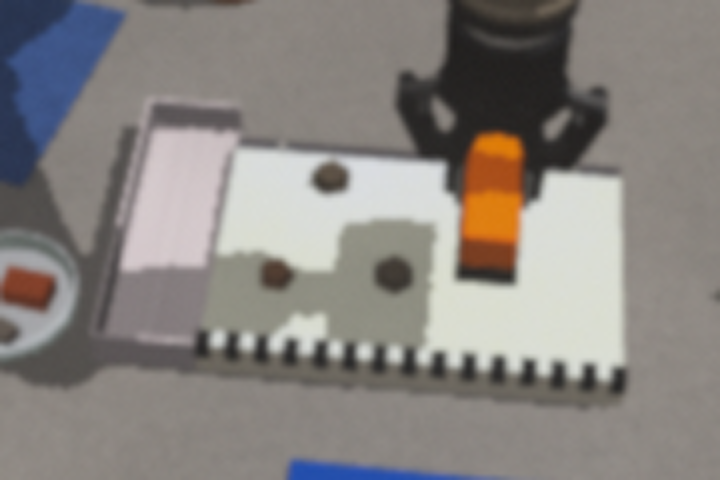

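apply_moves(
  moves=[
    [[0, 0.1, 1.2], [0, 0, 0], -0.5],
    [[0.03, 0.1, 2.3], [0, 0, 0], -0.5],
    [[0.03, 0.1, 2.98], [0, 0, 0], -0.5],
    [[0.03, 0.1, 2.98], [0, 0, 0], -0.5],
    [[0.03, 0.1, 2.98], [0, 0, 0], -0.5],
  ],
)

```text
t: 10.4
eef_pos: [0.6285, 0.0175, 0.1047]
tool_rot: [-0.001, 0.669, 0.743, -0.0]
contact_force: [0.1, -0.4, -1.8]
gripper_width: 0.436
```

```bash
python3 - <<'E'
from h import *
p=st(20,-158); go(p[0],p[1],.103,96.1)
snap('scene','s7',(190,310,200,380),4)
E
```

```text
t 10.4 p [0.6285 0.0175 0.1047] phi 96.02 w 0.436 F [ 0.1 -0.4 -1.8]
   shift [-8.171, -0.061, 0.052] rot [-0.012, -0.011, -0.008] rows>= 4
```

View pics/s7.png

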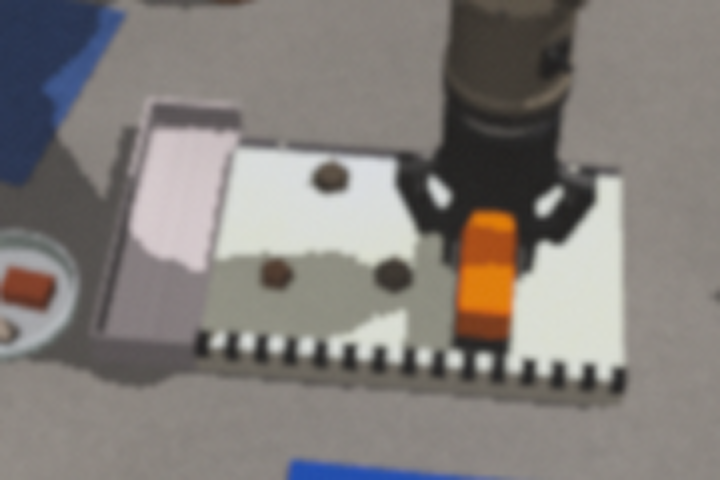

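apply_moves(
  moves=[
    [[-0.5, -0.05, 0.1], [0, 0, 0], -0.5],
    [[-1.0, -0.06, 0.1], [0, 0, 0], -0.5],
    [[-1.5, -0.06, 0.1], [0, 0, 0], -0.5],
    [[-2.0, -0.06, 0.1], [0, 0, 0], -0.5],
    [[-2.6, -0.06, 0.1], [0, 0, 0], -0.5],
    [[-3.2, -0.06, 0.1], [0, 0, 0], -0.5],
    [[-3.8, -0.06, 0.1], [0, 0, 0], -0.5],
    [[-4.4, -0.06, 0.1], [0, 0, 0], -0.5],
    [[-5.0, -0.06, 0.1], [0, 0, 0], -0.5],
    [[-5.6, -0.06, 0.1], [0, 0, 0], -0.5],
    [[-6.2, -0.06, 0.1], [0, 0, 0], -0.5],
    [[-6.8, -0.06, 0.1], [0, 0, 0], -0.5],
    [[-7.4, -0.06, 0.1], [0, 0, 0], -0.5],
    [[-8.0, -0.06, 0.1], [0, 0, 0], -0.5],
    [[-8.17, -0.06, 0.1], [0, 0, 0], -0.5],
    [[-8.17, -0.06, 0.1], [0, 0, 0], -0.5],
    [[-8.17, -0.06, 0.1], [0, 0, 0], -0.5],
  ],
)

```text
t: 12.58
eef_pos: [0.6473, -0.173, 0.1008]
tool_rot: [-0.01, 0.666, 0.746, 0.003]
contact_force: [-10.6, 25.5, 15.7]
gripper_width: 0.437
```

```bash
python3 - <<'E'
from h import *
p=st(20,-158); go(p[0],p[1],.103,96.1)
go(p[0],p[1],.18,96.1)
snap('scene','s8',(190,310,200,380),4); snap('wrist','w8')
E
```

```text
t 12.57 p [ 0.6473 -0.173   0.1008] phi 96.48 w 0.437 F [-10.6  25.5  15.7]
   shift [-0.509, -0.014, -0.096] rot [-0.049, -0.115, 0.038] rows>= 1
t 12.57 p [ 0.6473 -0.173   0.1008] phi 96.48 w 0.437 F [-10.6  25.5  15.7]
   shift [-0.448, -0.04, -3.176] rot [-0.049, -0.115, 0.038] rows>= 2
```

View pics/s8.png

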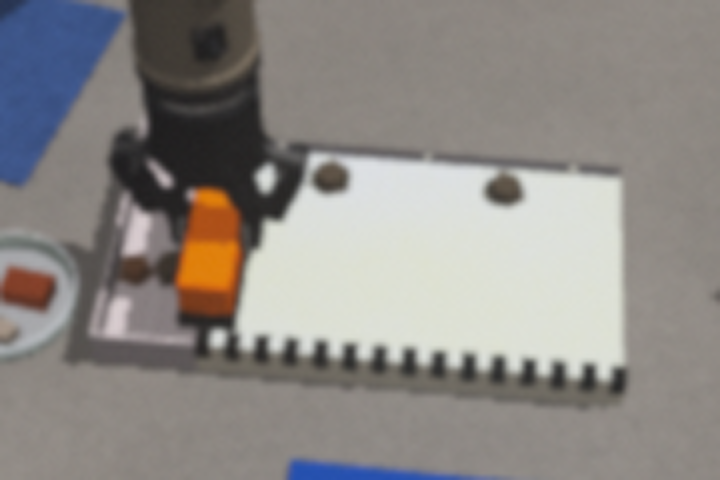

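View pics/w8.png

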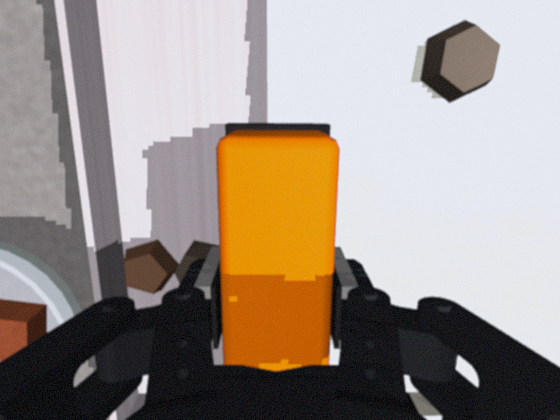

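apply_moves(
  moves=[
    [[0.3, 0, -0.1], [0, 0, 0], -0.5],
    [[0.3, 0, -1.2], [0, 0, 0], -0.5],
    [[0.3, 0, -2.4], [0, 0, 0], -0.5],
    [[0.3, 0, -3.2], [0, 0, 0], -0.5],
    [[0.3, 0, -3.2], [0, 0, 0], -0.5],
  ],
)

```text
t: 13.3
eef_pos: [0.6484, -0.1786, 0.1826]
tool_rot: [-0.001, 0.669, 0.743, 0.0]
contact_force: [-0.1, -0.3, -3.4]
gripper_width: 0.432
```

```bash
python3 - <<'E'
from h import *
p=st(-38,105); go(p[0],p[1],.18,96.1)
snap('scene','s9',(190,310,200,380),4); snap('wrist','w9')
E
```

```text
t 13.3 p [ 0.6484 -0.1786  0.1826] phi 96.04 w 0.432 F [-0.1 -0.3 -3.4]
   shift [10.232, -2.361, 0.116] rot [-0.001, -0.007, -0.006] rows>= 5
```

View pics/w9.png

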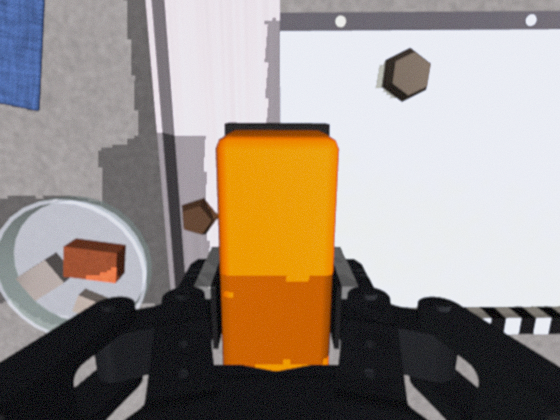

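View pics/s9.png

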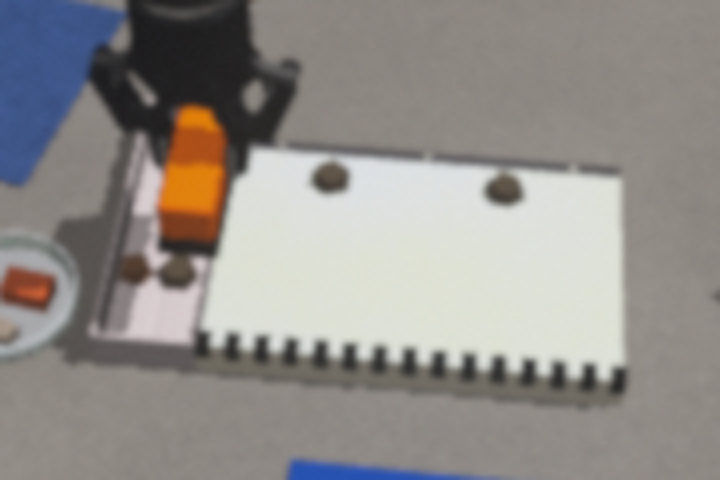

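apply_moves(
  moves=[
    [[1.5, -0.35, 0], [0, 0, 0], -0.5],
    [[3.0, -0.7, 0], [0, 0, 0], -0.5],
    [[4.5, -1.05, 0.05], [0, 0, 0], -0.5],
    [[6.0, -1.4, 0.05], [0, 0, 0], -0.5],
    [[7.5, -1.75, 0.1], [0, 0, 0], -0.5],
    [[9.0, -2.1, 0.1], [0, 0, 0], -0.5],
    [[10.23, -2.36, 0.1], [0, 0, 0], -0.5],
    [[10.23, -2.36, 0.1], [0, 0, 0], -0.5],
    [[10.23, -2.36, 1.3], [0, 0, 0], -0.5],
    [[10.23, -2.36, 2.4], [0, 0, 0], -0.5],
    [[10.23, -2.36, 3.1], [0, 0, 0], -0.5],
    [[10.23, -2.36, 3.1], [0, 0, 0], -0.5],
    [[10.23, -2.36, 3.1], [0, 0, 0], -0.5],
  ],
)

```text
t: 15.02
eef_pos: [0.5619, 0.0699, 0.1046]
tool_rot: [-0.002, 0.669, 0.743, -0.0]
contact_force: [-0.0, 0.4, -2.2]
gripper_width: 0.436
```

```bash
python3 - <<'E'
from h import *
p=st(-38,-140); go(p[0],p[1],.103,96.1); print(tost(get_obs()['eef_pos']))
snap('wrist','w10')
E
```

```text
t 15.03 p [0.5619 0.0699 0.1046] phi 96.03 w 0.436 F [-0.   0.4 -2.2]
   shift [-9.819, 0.045, 0.042] rot [-0.017, -0.012, -0.007] rows>= 4
[-38.8114218  105.46985573]
```

View pics/w10.png

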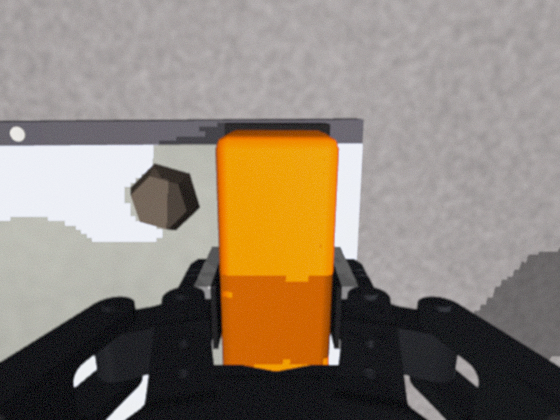

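apply_moves(
  moves=[
    [[-0.5, 0.04, 0.08], [0, 0, 0], -0.5],
    [[-1.0, 0.04, 0.08], [0, 0, 0], -0.5],
    [[-1.6, 0.04, 0.08], [0, 0, 0], -0.5],
    [[-2.2, 0.04, 0.08], [0, 0, 0], -0.5],
    [[-2.8, 0.04, 0.08], [0, 0, 0], -0.5],
    [[-3.4, 0.04, 0.08], [0, 0, 0], -0.5],
    [[-4.0, 0.04, 0.08], [0, 0, 0], -0.5],
    [[-4.6, 0.04, 0.08], [0, 0, 0], -0.5],
    [[-5.2, 0.04, 0.08], [0, 0, 0], -0.5],
    [[-5.8, 0.04, 0.08], [0, 0, 0], -0.5],
    [[-6.4, 0.04, 0.08], [0, 0, 0], -0.5],
    [[-7.0, 0.04, 0.08], [0, 0, 0], -0.5],
    [[-7.6, 0.04, 0.08], [0, 0, 0], -0.5],
    [[-8.2, 0.04, 0.08], [0, 0, 0], -0.5],
    [[-8.8, 0.04, 0.08], [0, 0, 0], -0.5],
    [[-9.4, 0.04, 0.08], [0, 0, 0], -0.5],
    [[-9.82, 0.04, 0.08], [0, 0, 0], -0.5],
    [[-9.82, 0.04, 0.08], [0, 0, 0], -0.5],
    [[-9.82, 0.04, 0.08], [0, 0, 0], -0.5],
  ],
)

```text
t: 17.45
eef_pos: [0.5885, -0.1731, 0.1015]
tool_rot: [-0.002, 0.669, 0.744, -0.0]
contact_force: [-0.7, 1.7, -2.3]
gripper_width: 0.434
```

```bash
python3 - <<'E'
from h import *
p=st(-38,-140); go(p[0],p[1],.18,96.1); print(tost(get_obs()['eef_pos']))
snap('wrist','w11');snap('scene','s11',(190,310,200,380),4)
E
```

```text
t 17.45 p [ 0.5885 -0.1731  0.1015] phi 96.09 w 0.434 F [-0.7  1.7 -2.3]
   shift [-0.032, -0.002, -3.139] rot [-0.02, -0.016, -0.001] rows>= 2
[ -38.2209534 -138.9809303]
```

View pics/w11.png

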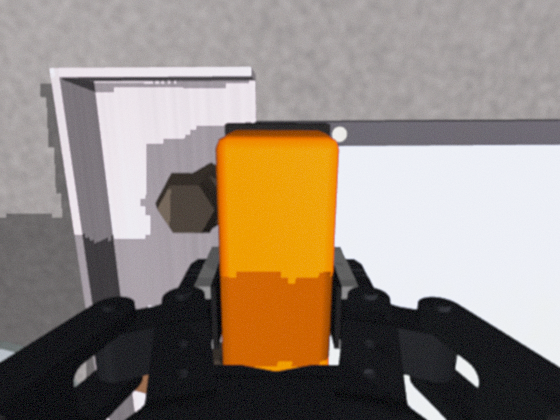

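View pics/s11.png

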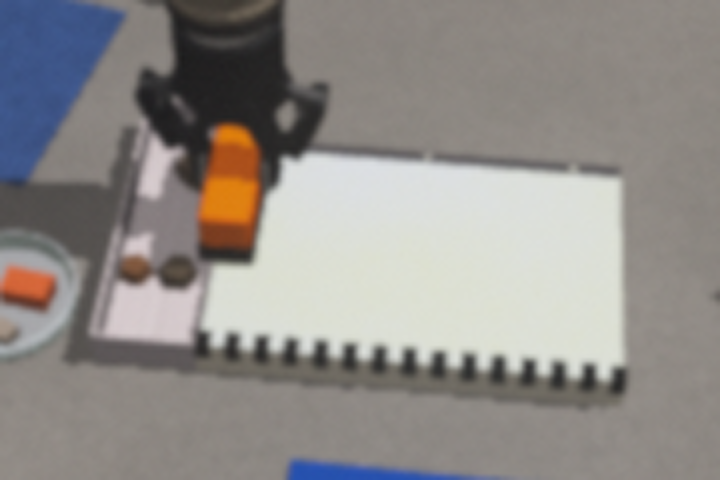

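apply_moves(
  moves=[
    [[-0.2, 0, 0], [0, 0, 0], -0.5],
    [[-0.4, 0, 0], [0, 0, 0], -0.5],
    [[-0.4, 0, 0], [0, 0, 0], -0.5],
    [[-0.2, 0, 0], [0, 0, 0], -0.5],
    [[0, 0, -0.6], [0, 0, 0], -0.5],
    [[0.2, 0, -1.8], [0, 0, 0], -0.5],
    [[1.0, 0, -3.1], [0, 0, 0], -0.5],
    [[2.0, 0, -3.1], [0, 0, 0], -0.5],
    [[2.0, 0, -3.1], [0, 0, 0], -0.5],
    [[2.0, 0, -3.1], [0, 0, 0], -0.5],
  ],
)

```text
t: 18.8
eef_pos: [0.5834, -0.1244, 0.1797]
tool_rot: [-0.002, 0.669, 0.744, -0.001]
contact_force: [0.1, -0.4, -2.5]
gripper_width: 0.433
```

```bash
python3 - <<'E'
from h import *
go(.497,-.380,.18,83.1)
snap('wrist','w12');snap('scene','s12',(190,310,200,380),4)
E
```

```text
t 18.8 p [ 0.5834 -0.1244  0.1797] phi 96.07 w 0.433 F [ 0.1 -0.4 -2.5]
   shift [-9.8, -4.517, -0.013] rot [-0.018, -0.008, 1.297] rows>= 5
```

View pics/w12.png

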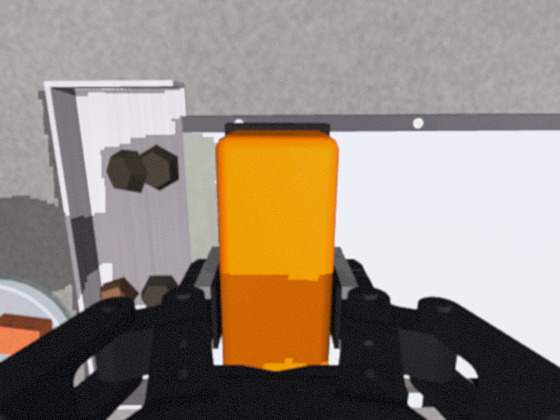

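View pics/s12.png

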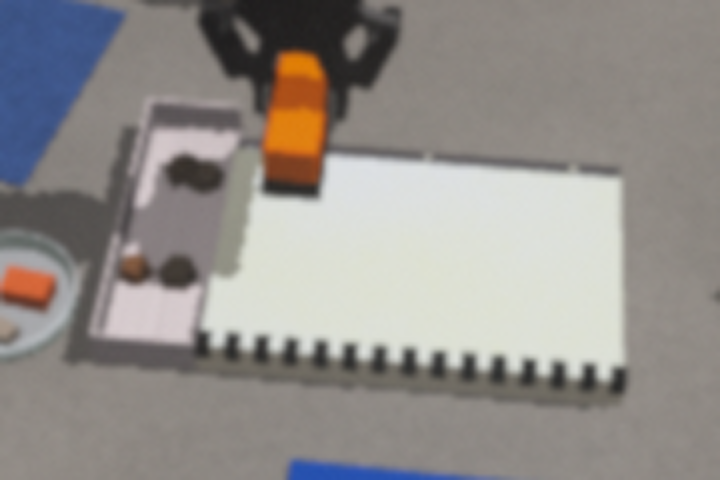

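```bash
python3 - <<'E'
from h import *
import pickle
r,o=pickle.load(open('w4.pkl','rb'))
z,h=seg(r['color'],(100,60,30),(130,255,255),(20,370,160,380)); print('pad',rect(r,h,.003,o)); print(h.reshape(-1,2).min(0),h.reshape(-1,2).max(0))
go(.498,-.380,.18,84)
E
```

```text
pad (array([ 498.68508911, -380.28118896]), (109.82203674316406, 200.02598571777344), 84.13602447509766)
[179  45] [369 349]
t 18.9 p [ 0.5833 -0.1252  0.1793] phi 95.98 w 0.436 F [ 0.1 -0.7 -2. ]
   shift [-9.781, -4.455, -0.026] rot [-0.021, -0.007, 1.198] rows>= 5
```

apply_moves(
  moves=[
    [[-1.6, -0.75, 0], [0, 0, 0.2], -0.5],
    [[-3.2, -1.5, 0], [0, 0, 0.4], -0.5],
    [[-4.8, -2.2, 0], [0, 0, 0.6], -0.5],
    [[-6.4, -2.95, 0], [0, 0, 0.8], -0.5],
    [[-8.2, -3.7, 0], [0, 0, 1.0], -0.5],
    [[-9.78, -4.45, 0], [0, 0, 1.2], -0.5],
    [[-9.78, -4.45, 0], [0, 0, 1.2], -0.5],
    [[-9.78, -4.45, 0], [0, 0, 1.2], -0.5],
  ],
)

```text
t: 19.9
eef_pos: [0.4983, -0.3793, 0.1787]
tool_rot: [-0.002, 0.743, 0.669, -0.001]
contact_force: [0.6, 1.7, -1.4]
gripper_width: 0.436
```

```bash
python3 - <<'E'
from h import *
go(.4983,-.3803,.0905,84.1)
E
```

```text
t 19.9 p [ 0.4983 -0.3793  0.1787] phi 84.0 w 0.436 F [ 0.6  1.7 -1.4]
   shift [-0.049, 0.02, 3.53] rot [-0.024, -0.011, -0.01] rows>= 2
```

apply_moves(
  moves=[
    [[-0.04, 0.02, 1.2], [-0.02, 0, 0], -0.5],
    [[-0.04, 0.02, 2.4], [-0.02, 0, 0], -0.5],
    [[-0.04, 0.02, 3.2], [-0.02, 0, 0], -0.5],
    [[-0.04, 0.02, 3.45], [-0.02, 0, 0], -0.5],
    [[-0.04, 0.02, 3.5], [-0.02, 0, 0], -0.5],
    [[-0.04, 0.02, 3.53], [-0.02, 0, 0], -0.5],
    [[-0.04, 0.02, 3.53], [-0.02, 0, 0], -0.5],
  ],
)

```text
t: 20.78
eef_pos: [0.4991, -0.3802, 0.0917]
tool_rot: [0.0, 0.743, 0.669, 0.001]
contact_force: [-0.4, 0.0, -1.7]
gripper_width: 0.438
```

```bash
python3 - <<'E'
from h import *
go(.4985,-.3802,.089,84.1)
snap('wrist','w13')
E
```

```text
t 20.77 p [ 0.4991 -0.3802  0.0917] phi 84.05 w 0.438 F [-0.4  0.  -1.7]
   shift [-0.002, -0.024, 0.107] rot [0.006, -0.005, -0.005] rows>= 1
```

View pics/w13.png

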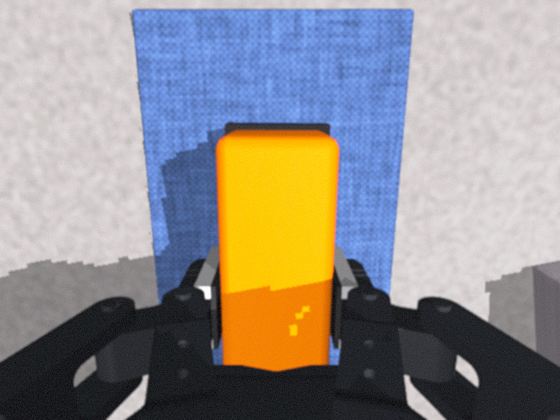

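apply_moves(
  moves=[
    [[0, -0.02, 0.06], [0, 0, 0], -0.5],
    [[0, -0.02, 0.11], [0, 0, 0], -0.5],
    [[0, -0.02, 0.13], [0, 0, 0], -0.5],
    [[0, -0.02, 0.13], [0, 0, 0], -0.5],
    [[0, -0.02, 0.12], [0, 0, 0], 0.2],
    [[0, -0.02, 0.1], [0, 0, 0], 1],
    [[0, -0.02, 0.1], [0, 0, 0], 1],
    [[0, -0.02, 0.1], [0, 0, 0], 1],
    [[0, -0.02, 0.1], [0, 0, 0], 1],
  ],
)

```text
t: 21.95
eef_pos: [0.4982, -0.3799, 0.0883]
tool_rot: [-0.001, 0.743, 0.669, 0.0]
contact_force: [0.4, -0.5, -1.0]
gripper_width: 0.999
```

apply_moves(
  moves=[
    [[0, 0, -1.0], [0, 0, 0], 1],
    [[0, 0, -2.5], [0, 0, 0], 1],
    [[0, 0, -4.5], [0, 0, 0], 1],
    [[0, -1.0, -6.5], [0, 0, 0], 1],
    [[0, -1.4, -8.0], [0, 0, 0], 1],
    [[0, -1.4, -8.4], [0, 0, 0], 1],
    [[0, -1.4, -8.4], [0, 0, 0], 1],
  ],
)

```text
t: 22.82
eef_pos: [0.4638, -0.3764, 0.2984]
tool_rot: [-0.0, 0.743, 0.67, 0.001]
contact_force: [1.0, 0.5, -0.9]
gripper_width: 1.003
```

```bash
python3 - <<'E'
from h import *
r,o=snap('wrist','w14')
z,h=seg(r['color'],(5,150,130),(20,255,255),(100,320,180,330)); print('orange',rect(r,h,.048,o))
z,h=seg(r['color'],(100,60,30),(130,255,255),(60,330,160,340)); print('pad',rect(r,h,.003,o))
go(.45,-.10,.36,96.1)
E
```

```text
orange (array([ 498.62677002, -378.96722412]), (36.81309127807617, 116.75765228271484), 83.63985443115234)
pad (array([ 498.39282227, -380.25454712]), (109.75772857666016, 199.2138671875), 84.16273498535156)
t 22.88 p [ 0.4636 -0.376   0.2974] phi 84.1 w 1.0 F [ 0.5 -0.   0.7]
   shift [10.93, -1.679, -2.481] rot [-0.005, -0.013, -1.2] rows>= 5
```

View pics/w14.png

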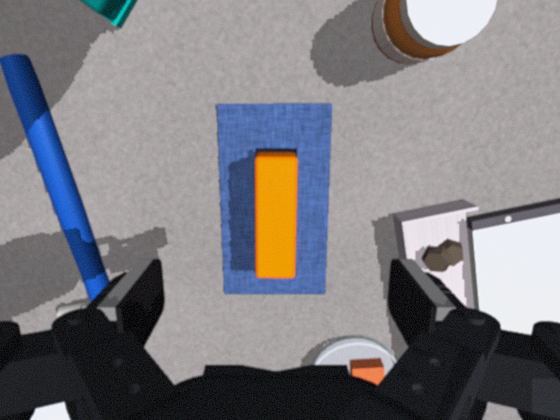

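```bash
python3 - <<'E'
from h import *
go(.50,-.045,.27,96.1)
E
```

```text
t 22.88 p [ 0.4636 -0.376   0.2974] phi 84.1 w 1.0 F [ 0.5 -0.   0.7]
   shift [13.317, 0.088, 1.123] rot [-0.005, -0.013, -1.2] rows>= 6
```

apply_moves(
  moves=[
    [[2, 0, 0.1], [0, 0, -0.2], 1],
    [[4, 0, 0.3], [0, 0, -0.4], 1],
    [[6, 0, 0.5], [0, 0, -0.6], 1],
    [[8, 0, 0.7], [0, 0, -0.8], 1],
    [[10, 0.05, 0.9], [0, 0, -1.0], 1],
    [[12, 0.08, 1.1], [0, 0, -1.1], 1],
    [[13.3, 0.09, 1.1], [0, 0, -1.2], 1],
    [[13.3, 0.09, 1.1], [0, 0, -1.2], 1],
    [[13.3, 0.09, 1.1], [0, 0, -1.2], 1],
    [[13.3, 0.09, 1.1], [0, 0, -1.2], 1],
  ],
)

```text
t: 24.12
eef_pos: [0.4998, -0.0473, 0.2708]
tool_rot: [-0.001, 0.67, 0.743, -0.0]
contact_force: [-0.1, -0.3, -0.5]
gripper_width: 0.997
```

```bash
python3 - <<'E'
from h import *
import pickle
r,o=snap('wrist','w15');pickle.dump((r,o),open('w15.pkl','wb')); print(o['eef_pos'])
im=r['color'][:,:,::-1].copy()
cv2.imwrite('pics/w15a.png',cv2.resize(im[60:330,60:520],None,fx=1.7,fy=1.7,interpolation=cv2.INTER_CUBIC))
for x,y,z in [(-95,145,.015),(-95,-145,.015),(95,-145,.015),(95,145,.015),(95,0,.015)]: print(proj(r,[*st(x,y),z],o).round(1))
E
```

```text
[ 0.49976878 -0.04729813  0.27078711]
[198.1 440.1]
[198.8 118.6]
[377.1 138.9]
[376.4 419.7]
[376.8 279.3]
```

View pics/w15.png

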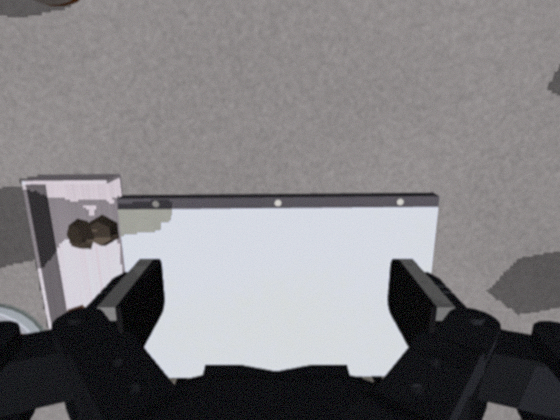

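```bash
python3 - <<'E'
from h import *
import pickle
r,o=pickle.load(open('w15.pkl','rb')); im=r['color']; g=cv2.cvtColor(im,cv2.COLOR_RGB2GRAY).astype(int)
for c in [200,250,300,350,420]: print(c,g[186:214,c].tolist())
for c0 in [278,155,400]:
    s=g[199:208,c0-5:c0+6].astype(float)-70; s[s<0]=0; yy,xx=np.mgrid[199:208,c0-5:c0+6]; pr,pc=(s*yy).sum()/s.sum(),(s*xx).sum()/s.sum()
    p=onz(r,(pr,pc),.015,o); print('dot',pr,pc,p, tost(p))
print(proj(r,[*st(-95,100),.0],o),proj(r,[*st(-95,100),.015],o),proj(r,[*st(-85,100),.015],o))
print(g[203,428:450],g[203,108:128],g[220,428:445])
E
```

```text
200 [145, 144, 139, 140, 140, 135, 134, 123, 90, 49, 41, 52, 71, 84, 90, 86, 87, 88, 93, 88, 83, 102, 141, 190, 215, 220, 218, 219]
250 [138, 138, 141, 137, 136, 140, 138, 113, 74, 45, 39, 61, 78, 88, 84, 85, 84, 87, 86, 84, 86, 113, 171, 210, 221, 218, 218, 218]
300 [147, 141, 140, 136, 143, 143, 134, 112, 68, 46, 52, 69, 82, 90, 86, 85, 89, 89, 83, 84, 102, 139, 186, 215, 220, 219, 213, 217]
350 [136, 139, 143, 144, 143, 142, 123, 88, 47, 37, 53, 73, 89, 86, 90, 87, 89, 89, 86, 89, 110, 156, 195, 214, 221, 218, 218, 221]
420 [142, 150, 147, 149, 145, 143, 110, 65, 38, 43, 76, 87, 88, 92, 91, 90, 91, 90, 85, 99, 141, 186, 214, 219, 217, 218, 216, 219]
dot 202.95954450104884 277.66916391968834 [ 0.52158323 -0.04200209  0.015     ] [-90.7969042   -1.56249044]
dot 203.45024325519682 155.140645731977 [ 0.53354083 -0.15222434  0.015     ] [ -90.61966999 -112.43131234]
dot 202.97468523975354 399.89311545673723 [0.51012119 0.06803511 0.015     ] [-90.5010424  109.06967475]
[194.26942553 385.52053189] [198.18035308 390.2556074 ] [208.84700602 389.4117828 ]
[ 87  89  89  90  91  89  86  83  91  90 109 131 134 137 140 137 145 145
 143 145 145 143] [144 166 175 179 174 163 145 135 126 104  84  74  80  78  80  75  79  78
  78  81] [219 218 214 220 219 217 217 215 201 166 145 143 146 142 147 146 145]
```

```bash
python3 - <<'E'
from h import *
import pickle
r,o=pickle.load(open('w15.pkl','rb')); im=r['color']; g=cv2.cvtColor(im,cv2.COLOR_RGB2GRAY).astype(float)
A=[];B=[]
for c in range(180,428,2):
    col=g[:,c]
    if abs(c-278)>8 and abs(c-400)>8:
        i=next(i for i in range(203,216) if col[i]<150<=col[i+1]); A.append((i+(150-col[i])/(col[i+1]-col[i]),c))
        i=next(i for i in range(192,202) if col[i]<65<=col[i+1]); B.append((i+(65-col[i])/(col[i+1]-col[i]),c))
for n,L in(('white edge',A),('front edge',B)):
    P=np.array([onz(r,q,.015,o)[:2] for q in L]); f=np.polyfit(P[:,1],P[:,0],1); print(n,'theta',np.degrees(np.arctan(-f[0])),'x at y=-.041',np.polyval(f,-.041),'st x', [tost((np.polyval(f,y),y))[0].round(2) for y in(-.1,.05)])
L=[((203),438.8),((203),118.0)]
for q in L: print(tost(onz(r,q,.015,o)))
print(tost(onz(r,(220,437),.015,o)))
E
```

```text
white edge theta 6.452160686776604 x at y=-.041 0.5256854230961604 st x [np.float64(-86.25), np.float64(-87.17)]
front edge theta 6.481977904901469 x at y=-.041 0.5158656580030101 st x [np.float64(-95.98), np.float64(-96.99)]
[-90.38761029 144.30534592]
[ -91.12672288 -145.97557873]
[-74.2639382  144.43199133]
```

```bash
python3 - <<'E'
from h import *
m=st(-96.5,-.8); t=np.radians(6.47); O=m+.095*np.array([np.cos(t),np.sin(t)]); print(m,O)
s=open('h.py').read().replace('TH=6.1; SO=np.array([.6117,-.0308])','TH=6.47; SO=np.array([%.4f,%.4f])'%tuple(O)); open('h.py','w').write(s)
E
python3 - <<'E'
from h import *
print(st(-95,0),st(-95-22.5,80),st(-95-22.5,0),st(-95-22.5,-80))
E
```

```text
[ 0.5158314  -0.04184995] [ 0.61022634 -0.03114507]
[ 0.51580506 -0.04180488] [0.48443372 0.03515023] [ 0.49344836 -0.04434025] [ 0.502463   -0.12383073]
```

```bash
python3 - <<'E'
from h import *
go(.5652,.2835,.25,150.1)
rt=read_camera('top');rs=read_camera('scene')
cv2.imwrite('pics/b1.png',cv2.resize(rt['color'][100:240,90:200,::-1],None,fx=4,fy=4)); cv2.imwrite('pics/b2.png',cv2.resize(rs['color'][190:340,390:500,::-1],None,fx=4,fy=4))
E
```

```text
t 24.18 p [ 0.4999 -0.0473  0.271 ] phi 95.93 w 1.003 F [ 0.2  0.4 -0.5]
   shift [12.888, 3.967, 0.852] rot [0.0, -0.008, -5.417] rows>= 6
```

View pics/b1.png

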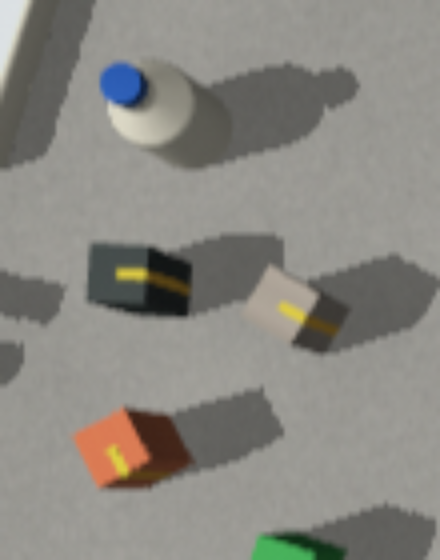

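View pics/b2.png

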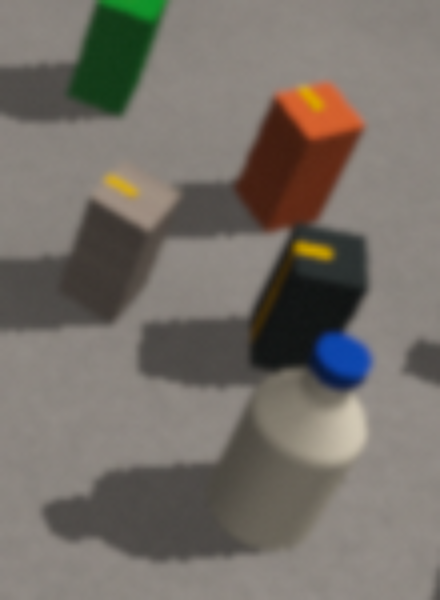

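apply_moves(
  moves=[
    [[1.8, 0.55, 0.1], [0, 0, -0.75], 1],
    [[3.6, 1.1, 0.2], [0, 0, -1.5], 1],
    [[5.4, 1.65, 0.3], [0, 0, -2.25], 1],
    [[7.2, 2.2, 0.4], [0, 0, -3.0], 1],
    [[9.0, 2.75, 0.6], [0, 0, -3.75], 1],
    [[10.8, 3.3, 0.7], [0, 0, -4.5], 1],
    [[12.6, 3.9, 0.85], [0, 0, -5.2], 1],
    [[12.89, 3.97, 0.85], [0, 0, -5.42], 1],
    [[12.89, 3.97, 0.85], [0, 0, -5.42], 1],
    [[12.89, 3.97, 0.85], [0, 0, -5.42], 1],
  ],
)

```text
t: 25.52
eef_pos: [0.5652, 0.2827, 0.2506]
tool_rot: [-0.0, 0.258, 0.966, 0.0]
contact_force: [-1.0, 0.2, 0.0]
gripper_width: 0.995
```

```bash
python3 - <<'E'
from h import *
import pickle
r,o=snap('wrist','w16');pickle.dump((r,o),open('w16.pkl','wb')); print(o['eef_pos'])
rt=read_camera('top');rs=read_camera('scene')
print(tri([ray(rt,(121,120.8)),ray(rs,(279,475.5))]))
E
```

```text
[0.56516625 0.2827421  0.25060881]
(array([0.71941205, 0.38194608, 0.16317711]), [np.float64(0.0020860553173119366), np.float64(0.0020860553173120302)])
```

View pics/w16.png

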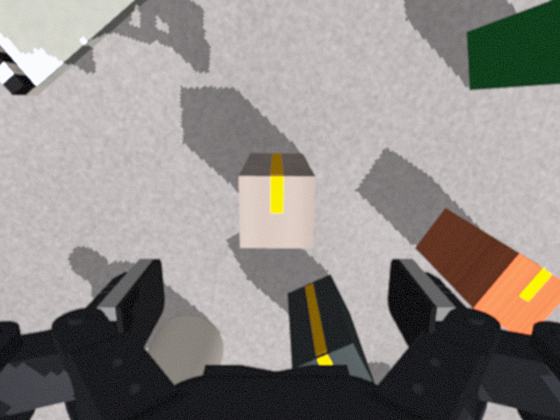

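```bash
python3 - <<'E'
from h import *
import pickle
r,o=pickle.load(open('w16.pkl','rb'))
P=np.array([onz(r,(v,u),.105,o) for u,v in [(239.5,176.5),(313.5,177),(315,247.5),(239.5,247)]]); m=P.mean(0); print(m,[np.linalg.norm(P[i]-P[i-1]) for i in range(4)], [np.degrees(np.arctan2(*(P[i]-P[i-1])[[1,0]])) for i in range(4)])
go(m[0],m[1],.126,150.1)
E
```

```text
[0.56415918 0.28315483 0.105     ] [np.float64(0.04438395519027814), np.float64(0.04357773665220447), np.float64(0.04444547067139376), np.float64(0.04677837013195431)] [np.float64(-121.34184105038453), np.float64(149.7041002227602), np.float64(62.787169447465445), np.float64(-30.301510342480604)]
t 25.68 p [0.5651 0.2834 0.2508] phi 150.11 w 0.996 F [-0.1  0.5 -0. ]
   shift [0.026, -0.032, 4.993] rot [0.005, -0.001, 0.001] rows>= 2
```

apply_moves(
  moves=[
    [[0.03, -0.03, 1.6], [0, 0, 0], 1],
    [[0.03, -0.03, 3.2], [0, 0, 0], 1],
    [[0.03, -0.03, 4.5], [0, 0, 0], 1],
    [[0.03, -0.03, 5.0], [0, 0, 0], 1],
    [[0.03, -0.03, 5.0], [0, 0, 0], 1],
    [[0.03, -0.03, 5.0], [0, 0, 0], -0.5],
    [[0.03, -0.03, 5.0], [0, 0, 0], -0.5],
    [[0.03, -0.03, 5.0], [0, 0, 0], -0.5],
    [[0.03, -0.03, 5.0], [0, 0, 0], -0.5],
    [[0.03, -0.03, 5.0], [0, 0, 0], -0.5],
  ],
  force=80,
)

```text
t: 26.92
eef_pos: [0.5647, 0.2851, 0.1271]
tool_rot: [0.001, 0.257, 0.966, 0.002]
contact_force: [-0.9, -1.1, 6.1]
gripper_width: 0.515
```

apply_moves(
  moves=[
    [[0, 0, -0.8], [0, 0, 0], -0.5],
    [[0, 0, -1.6], [0, 0, 0], -0.5],
    [[0, 0, -2.4], [0, 0, 0], -0.5],
    [[0, 0, -2.4], [0, 0, 0], -0.5],
  ],
)

```text
t: 27.42
eef_pos: [0.5649, 0.2854, 0.1882]
tool_rot: [0.001, 0.257, 0.966, 0.002]
contact_force: [0.1, 0.2, -5.8]
gripper_width: 0.516
```

```bash
python3 - <<'E'
from h import *
r,o=snap('wrist','w17')
p=st(-122,-85); go(p[0],p[1],.19,96.47)
E
```

```text
t 27.48 p [0.5641 0.285  0.1867] phi 150.25 w 0.516 F [-0.4  0.2 -5.8]
   shift [-5.944, -15.689, -0.177] rot [0.017, -0.007, 5.378] rows>= 7
```

View pics/w17.png

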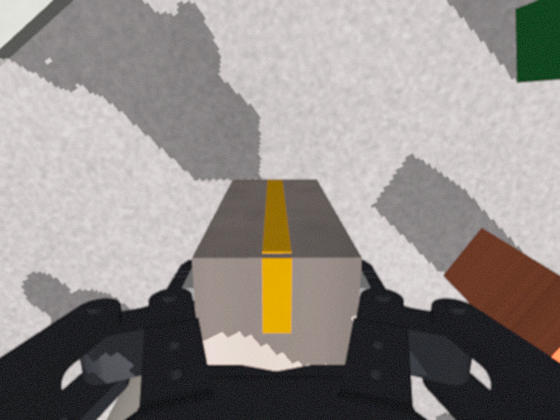

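apply_moves(
  moves=[
    [[-0.6, -1.6, 0], [0, 0, 0.55], -0.5],
    [[-1.2, -3.1, 0], [0, 0, 1.1], -0.5],
    [[-1.8, -4.7, 0], [0, 0, 1.6], -0.5],
    [[-2.4, -6.3, -0.05], [0, 0, 2.15], -0.5],
    [[-3.0, -7.9, -0.05], [0, 0, 2.7], -0.5],
    [[-3.6, -9.5, -0.1], [0, 0, 3.2], -0.5],
    [[-4.2, -11.1, -0.1], [0, 0, 3.75], -0.5],
    [[-4.8, -12.7, -0.15], [0, 0, 4.3], -0.5],
    [[-5.4, -14.3, -0.15], [0, 0, 4.9], -0.5],
    [[-5.94, -15.69, -0.18], [0.02, 0, 5.38], -0.5],
    [[-5.94, -15.69, -0.18], [0.02, 0, 5.38], -0.5],
    [[-5.94, -15.69, -0.18], [0.02, 0, 5.38], -0.5],
  ],
)

```text
t: 28.98
eef_pos: [0.4979, -0.1289, 0.189]
tool_rot: [-0.001, 0.666, 0.746, -0.001]
contact_force: [0.1, 0.9, -4.8]
gripper_width: 0.519
```

```bash
python3 - <<'E'
from h import *
r,o=snap('wrist','w18')
p=st(-122,-85); go(p[0],p[1],.129,96.47)
E
```

```text
t 29.02 p [ 0.4981 -0.1283  0.1891] phi 96.57 w 0.515 F [-0.4  0.5 -5.5]
   shift [-0.043, 0.022, 2.402] rot [-0.02, -0.004, 0.01] rows>= 1
```

View pics/w18.png

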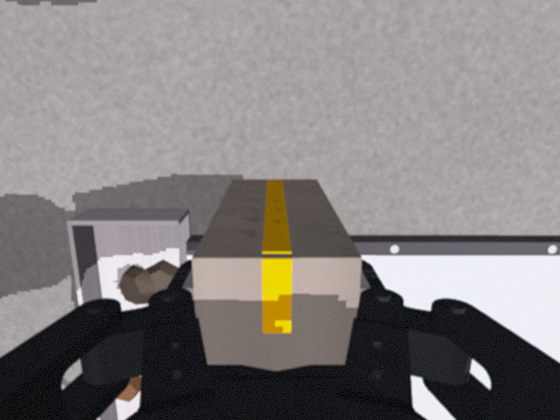

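apply_moves(
  moves=[
    [[-0.04, 0, 1.0], [0, 0, 0], -0.5],
    [[-0.04, 0, 2.0], [0, 0, 0], -0.5],
    [[-0.04, 0.02, 2.4], [0, 0, 0], -0.5],
    [[-0.04, 0.02, 2.4], [0, 0, 0], -0.5],
    [[-0.04, 0.1, 2.4], [0, 0, 0], -0.5],
    [[-0.04, 0.2, 2.4], [0, 0, 0], -0.5],
    [[-0.04, 0.26, 2.4], [0, 0, 0], -0.5],
    [[-0.04, 0.26, 2.4], [0, 0, 0], -0.5],
  ],
)

```text
t: 30.02
eef_pos: [0.5048, -0.1298, 0.1297]
tool_rot: [-0.001, 0.666, 0.746, -0.001]
contact_force: [-0.2, -0.1, -4.9]
gripper_width: 0.517
```

```bash
python3 - <<'E'
from h import *
o=get_obs();print(tost(o['eef_pos']),o['contact_force'],o['eef_pos'])
E
```

```text
[-115.8464099   -86.18783112] [-0.24345536 -0.07528639 -4.91807736] [ 0.50480332 -0.12979282  0.12972967]
```

apply_moves(
  moves=[
    [[0, 0.06, 0], [0, 0, 0], -0.5],
    [[0, 0.12, 0], [0, 0, 0], -0.5],
    [[0, 0.12, 0], [0, 0, 0], -0.5],
  ],
)

```text
t: 30.4
eef_pos: [0.5067, -0.1296, 0.1292]
tool_rot: [-0.002, 0.666, 0.746, -0.002]
contact_force: [-2.8, -0.3, -3.4]
gripper_width: 0.519
```

apply_moves(
  moves=[
    [[0, 0, 0.06], [0, 0, 0], -0.5],
    [[0, 0, 0.1], [0, 0, 0], -0.5],
    [[0, 0, 0.1], [0, 0, 0], -0.5],
    [[0, 0, 0.1], [0, 0, 0], 0.3],
    [[0, 0, 0.1], [0, 0, 0], 1],
    [[0, 0, 0.1], [0, 0, 0], 1],
    [[0, 0, -0.5], [0, 0, 0], 1],
    [[0, 0, -1.5], [0, 0, 0], 1],
    [[0, 0, -3.0], [0, 0, 0], 1],
    [[0, -0.5, -5.0], [0, 0, 0], 1],
    [[0, -1.2, -5.0], [0, 0, 0], 1],
    [[0, -1.2, -5.0], [0, 0, 0], 1],
  ],
)

```text
t: 31.9
eef_pos: [0.4768, -0.133, 0.255]
tool_rot: [-0.001, 0.667, 0.745, -0.001]
contact_force: [0.2, -0.2, -0.4]
gripper_width: 1.001
```

```bash
python3 - <<'E'
from h import *
r,o=snap('wrist','w19'); snap('scene','s19',(190,310,200,380),4)
p=st(-172,-85); go(p[0],p[1],.255,96.47);go(p[0],p[1],.160,96.47)
E
```

```text
t 32.0 p [ 0.4777 -0.1326  0.2541] phi 96.46 w 0.998 F [-0.5 -0.6  0. ]
   shift [0.035, -1.158, -0.033] rot [-0.021, -0.002, -0.001] rows>= 1
t 32.0 p [ 0.4777 -0.1326  0.2541] phi 96.46 w 0.998 F [-0.5 -0.6  0. ]
   shift [0.034, -1.145, 3.767] rot [-0.021, -0.002, -0.001] rows>= 2
```

View pics/w19.png

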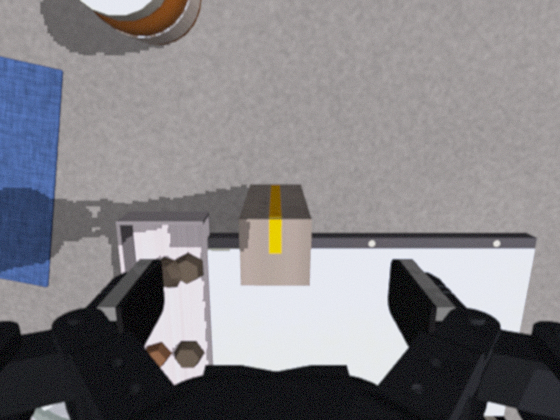

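View pics/s19.png

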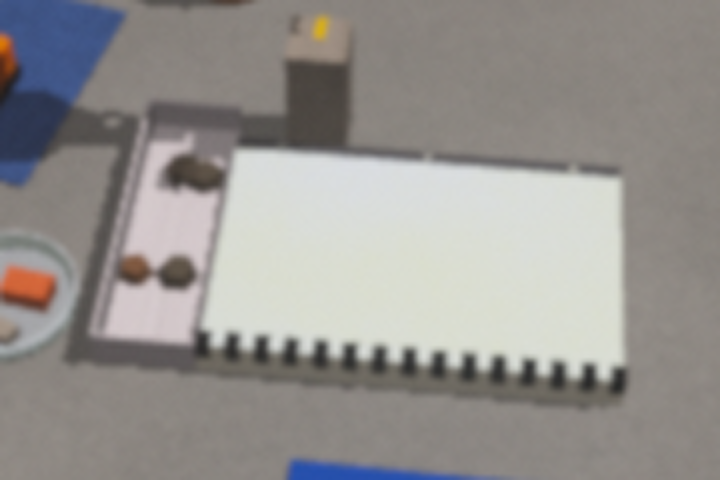

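apply_moves(
  moves=[
    [[0, -0.6, 0], [0, 0, 0], -0.5],
    [[0.03, -1.16, 0], [0, 0, 0], -0.5],
    [[0.03, -1.16, 1.2], [0, 0, 0], -0.5],
    [[0.03, -1.15, 2.6], [0, 0, 0], -0.5],
    [[0.03, -1.15, 3.77], [0, 0, 0], -0.5],
    [[0.03, -1.15, 3.77], [0, 0, 0], -0.5],
    [[0.03, -1.15, 3.77], [0, 0, 0], -0.5],
  ],
)

```text
t: 32.88
eef_pos: [0.4492, -0.1355, 0.1611]
tool_rot: [-0.001, 0.666, 0.746, -0.001]
contact_force: [0.1, -0.8, -0.7]
gripper_width: 0.247
```

```bash
python3 - <<'E'
from h import *
r,o=snap('wrist','w20')
p=st(-100,-85); go(p[0],p[1],.160,96.47)
E
```

```text
t 32.92 p [ 0.4495 -0.1355  0.1615] phi 96.44 w 0.252 F [-0.  -0.1 -0.2]
   shift [0.028, 2.856, 0.055] rot [-0.007, 0.003, -0.003] rows>= 2
```

View pics/w20.png

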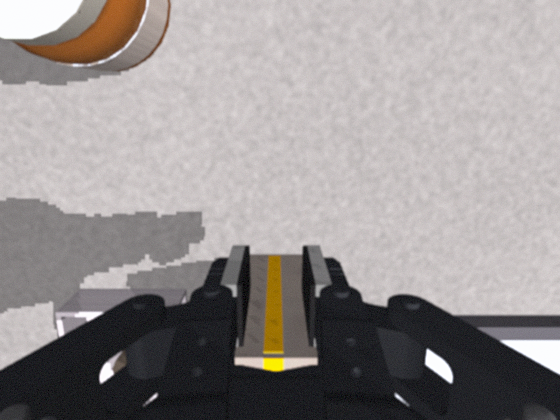

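apply_moves(
  moves=[
    [[0.03, 0.5, 0.05], [0, 0, 0], -0.5],
    [[0.03, 0.9, 0.05], [0, 0, 0], -0.5],
    [[0.03, 1.2, 0.05], [0, 0, 0], -0.5],
    [[0.03, 1.5, 0.05], [0, 0, 0], -0.5],
    [[0.03, 1.8, 0.05], [0, 0, 0], -0.5],
    [[0.03, 2.1, 0.05], [0, 0, 0], -0.5],
    [[0.03, 2.4, 0.05], [0, 0, 0], -0.5],
  ],
)

```text
t: 33.8
eef_pos: [0.5095, -0.1277, 0.159]
tool_rot: [-0.001, 0.666, 0.746, -0.001]
contact_force: [0.0, -0.1, -0.7]
gripper_width: 0.254
```

```bash
python3 - <<'E'
from h import *
snap('scene','s21',(180,300,200,380),4);o=get_obs();print(tost(o['eef_pos']),o['contact_force'])
E
```

```text
[-109.88620048  -84.45761823] [1.04709357 0.17967672 0.04889757]
```

View pics/s21.png

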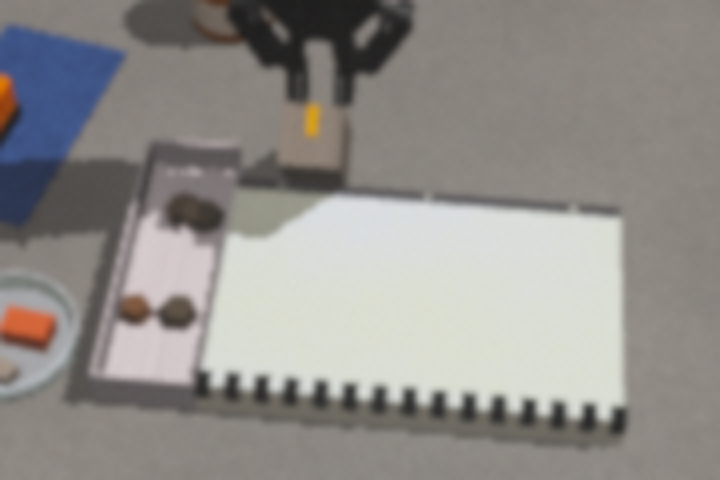

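apply_moves(
  moves=[
    [[0, 0.3, 0], [0, 0, 0], -0.5],
    [[0, 0.6, 0], [0, 0, 0], -0.5],
    [[0, 0.8, 0], [0, 0, 0], -0.5],
    [[0, 0.8, 0], [0, 0, 0], -0.5],
    [[0, 0.4, 0], [0, 0, 0], -0.5],
  ],
)

```text
t: 34.48
eef_pos: [0.5185, -0.1266, 0.1589]
tool_rot: [-0.001, 0.666, 0.746, -0.001]
contact_force: [0.2, -0.6, 0.1]
gripper_width: 0.251
```

```bash
python3 - <<'E'
from h import *
snap('scene','s22',(180,300,200,380),4);o=get_obs();print(tost(o['eef_pos']),o['contact_force'])
E
```

```text
[-104.09899087  -84.82977759] [-2.24562853 -0.40586997 -0.63233293]
```

View pics/s22.png

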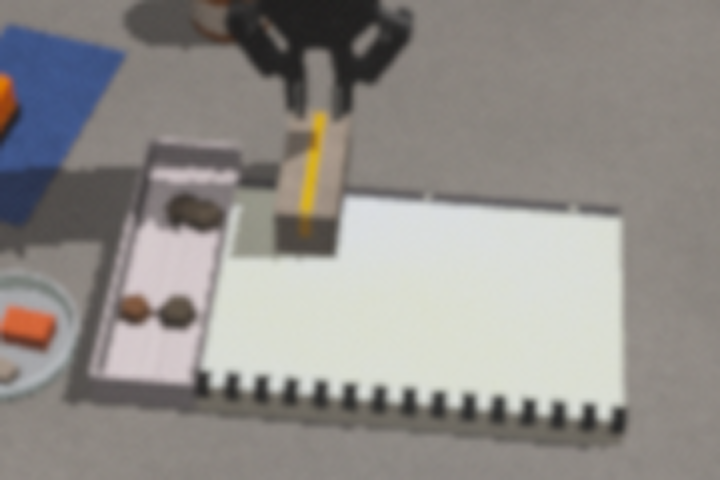

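apply_moves(
  moves=[
    [[0, -1.0, 0], [0, 0, 0], -0.5],
    [[0, -2.0, 0], [0, 0, 0], -0.5],
    [[0, -2.5, 0], [0, 0, 0], -0.5],
    [[0, -2.5, 0], [0, 0, 0], -0.5],
  ],
)

```text
t: 35.02
eef_pos: [0.4558, -0.1339, 0.1592]
tool_rot: [-0.001, 0.666, 0.746, -0.001]
contact_force: [0.6, 0.2, -0.3]
gripper_width: 0.252
```

```bash
python3 - <<'E'
from h import *
r,o=snap('wrist','w23')
p=st(-168,-85); go(p[0],p[1],.100,96.47); print(tost(o['eef_pos']))
E
```

```text
t 35.08 p [ 0.4568 -0.1337  0.1594] phi 96.44 w 0.252 F [0.7 0.4 0.5]
   shift [-0.011, -0.158, 2.375] rot [-0.011, 0.001, -0.003] rows>= 1
[-165.02271888  -84.7391664 ]
```

View pics/w23.png

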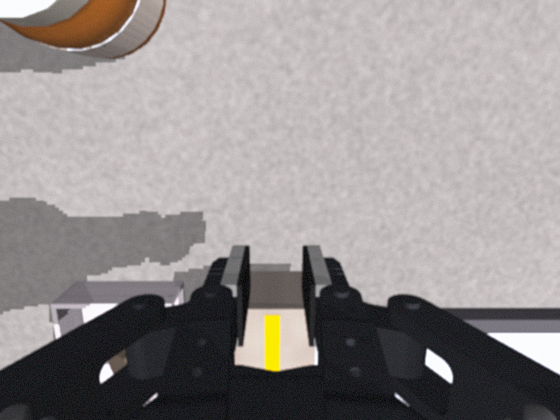

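apply_moves(
  moves=[
    [[0, -0.15, 1.2], [0, 0, 0], -0.5],
    [[0, -0.15, 2.38], [0, 0, 0], -0.5],
    [[0, -0.15, 2.38], [0, 0, 0], -0.5],
    [[0, 0.4, 2.38], [0, 0, 0], -0.5],
    [[0, 0.8, 2.38], [0, 0, 0], -0.5],
    [[0, 1.2, 2.38], [0, 0, 0], -0.5],
    [[0, 1.6, 2.38], [0, 0, 0], -0.5],
    [[0, 2.0, 2.38], [0, 0, 0], -0.5],
    [[0, 2.4, 2.38], [0, 0, 0], -0.5],
    [[0, 2.8, 2.38], [0, 0, 0], -0.5],
    [[0, 3.2, 2.38], [0, 0, 0], -0.5],
    [[0, 3.6, 2.38], [0, 0, 0], -0.5],
    [[0, 4.0, 2.38], [0, 0, 0], -0.5],
    [[0, 4.4, 2.38], [0, 0, 0], -0.5],
    [[0, 4.8, 2.38], [0, 0, 0], -0.5],
    [[0, 5.1, 2.38], [0, 0, 0], -0.5],
  ],
)

```text
t: 37.08
eef_pos: [0.5838, -0.1193, 0.0992]
tool_rot: [-0.001, 0.666, 0.746, -0.001]
contact_force: [-3.7, -0.5, 3.6]
gripper_width: 0.251
```

```bash
python3 - <<'E'
from h import *
snap('scene','s24',(180,300,200,380),4);r,o=snap('wrist','w24');print(tost(o['eef_pos']),o['eef_pos'],o['contact_force'])
E
```

```text
[-35.05891876 -84.49174297] [ 0.58488515 -0.11900416  0.09932207] [ 0.27338951  0.17517025 -0.22598019]
```

View pics/s24.png

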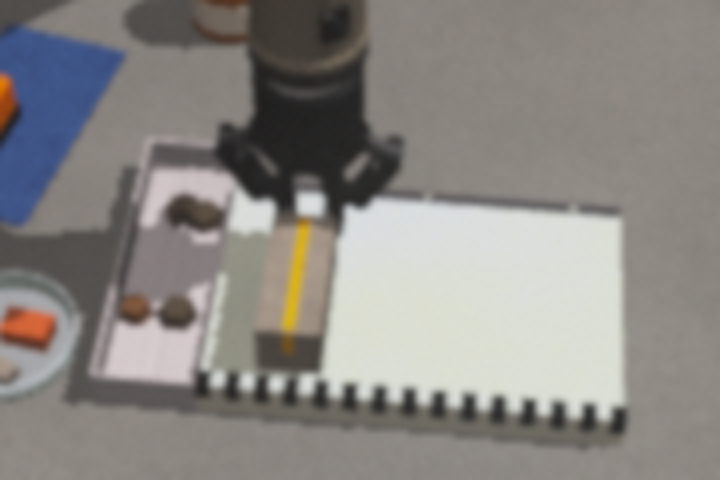

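apply_moves(
  moves=[
    [[0, 0.2, 0], [0, 0, 0], -0.5],
    [[0, 0.4, 0], [0, 0, 0], -0.5],
    [[0, 0.55, 0], [0, 0, 0], -0.5],
    [[0, 0.6, 0], [0, 0, 0], -0.5],
    [[0, 0.6, 0], [0, 0, 0], -0.5],
  ],
)

```text
t: 37.8
eef_pos: [0.5982, -0.1176, 0.0991]
tool_rot: [-0.001, 0.666, 0.746, -0.001]
contact_force: [-1.9, -0.5, -1.9]
gripper_width: 0.253
```

apply_moves(
  moves=[
    [[0, 0.08, 0], [0, 0, 0], -0.5],
    [[0, 0.12, 0], [0, 0, 0], -0.5],
    [[0, 0.12, 0], [0, 0, 0], -0.5],
  ],
)

```text
t: 38.17
eef_pos: [0.5988, -0.1177, 0.0989]
tool_rot: [-0.003, 0.666, 0.746, -0.002]
contact_force: [-8.4, -0.3, 5.7]
gripper_width: 0.252
```

```bash
python3 - <<'E'
from h import *
snap('scene','s25',(180,300,200,380),4);r,o=snap('wrist','w25');print(tost(o['eef_pos']),o['eef_pos'],o['contact_force'])
E
```

```text
[-21.06111111 -84.71836402] [ 0.59881934 -0.11765202  0.0989779 ] [-9.35165931 -0.20099563  5.25601577]
```

View pics/s25.png

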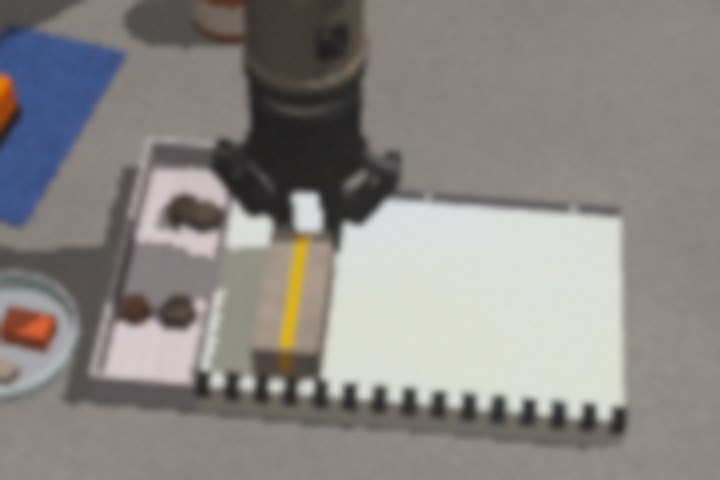

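apply_moves(
  moves=[
    [[0, 0.08, 0], [0, 0, 0], -0.5],
    [[0, 0.15, 0], [0, 0, 0], -0.5],
    [[0, 0.15, 0], [0, 0, 0], -0.5],
    [[0, 0, 0], [0, 0, 0], -0.5],
    [[0, -1.5, 0], [0, 0, 0], -0.5],
    [[0, -2.5, -1.5], [0, 0, 0], -0.5],
    [[0, -2.5, -4.0], [0, 0, 0], 1],
    [[0, -2.5, -6.0], [0, 0, 0], 1],
    [[0, -2.5, -6.0], [0, 0, 0], 1],
  ],
)

```text
t: 39.4
eef_pos: [0.5424, -0.1248, 0.2543]
tool_rot: [0.003, 0.666, 0.746, 0.002]
contact_force: [0.2, 0.3, -0.3]
gripper_width: 0.873
```

```bash
python3 - <<'E'
from h import *
r,o=snap('wrist','w26');print(tost(o['eef_pos']),o['eef_pos'],o['contact_force'])
go(.4565,.4112,.25,118.6)
E
```

```text
[-77.93829756 -85.46075973] [ 0.54238806 -0.12479878  0.25426982] [ 0.24863847  0.34265773 -0.31301194]
t 39.45 p [ 0.541  -0.1244  0.2517] phi 96.47 w 0.945 F [-0.4  0.4 -1.4]
   shift [21.667, -0.943, 0.043] rot [0.019, 0.01, -2.213] rows>= 9
```

View pics/w26.png

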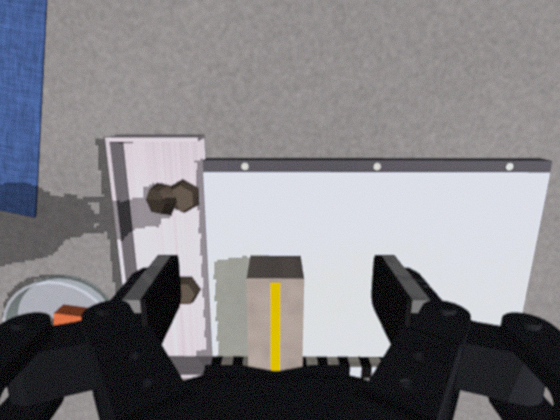

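apply_moves(
  moves=[
    [[2.2, -0.1, 0], [0, 0, -0.2], 1],
    [[4.4, -0.2, 0], [0, 0, -0.4], 1],
    [[6.6, -0.3, 0], [0, 0, -0.7], 1],
    [[8.8, -0.4, 0], [0, 0, -0.9], 1],
    [[11.0, -0.5, 0], [0, 0, -1.1], 1],
    [[13.2, -0.6, 0], [0, 0, -1.35], 1],
    [[15.4, -0.7, 0], [0, 0, -1.6], 1],
    [[17.6, -0.8, 0], [0, 0, -1.8], 1],
    [[19.8, -0.9, 0], [0, 0, -2.0], 1],
    [[21.67, -0.94, 0.04], [0, 0, -2.21], 1],
    [[21.67, -0.94, 0.04], [0, 0, -2.21], 1],
    [[21.67, -0.94, 0.04], [0, 0, -2.21], 1],
  ],
)

```text
t: 40.95
eef_pos: [0.4548, 0.4105, 0.2469]
tool_rot: [-0.001, 0.511, 0.86, -0.002]
contact_force: [-0.5, -1.0, 0.4]
gripper_width: 1.0
```

```bash
python3 - <<'E'
from h import *
import pickle
r,o=snap('wrist','w27');pickle.dump((r,o),open('w27.pkl','wb')); print(o['eef_pos'])
E
```

```text
[0.45484299 0.41051294 0.24688358]
```

View pics/w27.png

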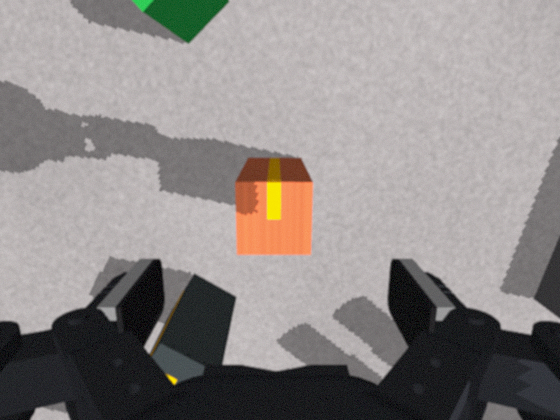

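```bash
python3 - <<'E'
from h import *
import pickle
r,o=pickle.load(open('w27.pkl','rb'))
P=np.array([onz(r,(v,u),.105,o) for u,v in [(236,181.5),(312,182),(312.5,254.5),(236,254)]]); m=P.mean(0); print(m,[np.linalg.norm(P[i]-P[i-1]).round(4) for i in range(4)], [np.degrees(np.arctan2(*(P[i]-P[i-1])[[1,0]])).round(1) for i in range(4)])
go(m[0],m[1],.126,118.6)
E
```

```text
[0.45626058 0.41108013 0.105     ] [np.float64(0.0452), np.float64(0.0442), np.float64(0.0452), np.float64(0.0468)] [np.float64(-153.0), np.float64(118.2), np.float64(30.4), np.float64(-61.8)]
t 41.0 p [0.4553 0.4098 0.2472] phi 118.46 w 0.999 F [ 0.5 -0.8 -0.2]
   shift [0.027, 0.078, 4.849] rot [-0.025, 0.001, -0.014] rows>= 2
```

apply_moves(
  moves=[
    [[0.03, 0.08, 1.6], [0, 0, 0], 1],
    [[0.03, 0.08, 3.2], [0, 0, 0], 1],
    [[0.03, 0.08, 4.4], [0, 0, 0], 1],
    [[0.03, 0.08, 4.85], [0, 0, 0], 1],
    [[0.03, 0.08, 4.85], [0, 0, 0], 1],
    [[0.03, 0.08, 4.85], [0, 0, 0], -0.5],
    [[0.03, 0.08, 4.85], [0, 0, 0], -0.5],
    [[0.03, 0.08, 4.85], [0, 0, 0], -0.5],
    [[0.03, 0.08, 4.85], [0, 0, 0], -0.5],
    [[0.03, 0.08, 4.85], [0, 0, 0], -0.5],
  ],
  force=80,
)

```text
t: 42.25
eef_pos: [0.4567, 0.413, 0.1284]
tool_rot: [-0.001, 0.511, 0.86, -0.0]
contact_force: [-0.6, -2.9, 6.1]
gripper_width: 0.519
```

apply_moves(
  moves=[
    [[0, 0, -0.8], [0, 0, 0], -0.5],
    [[0, 0, -1.6], [0, 0, 0], -0.5],
    [[0, 0, -2.4], [0, 0, 0], -0.5],
    [[0, 0, -2.4], [0, 0, 0], -0.5],
  ],
)

```text
t: 42.75
eef_pos: [0.457, 0.4139, 0.1898]
tool_rot: [-0.001, 0.511, 0.86, 0.001]
contact_force: [-0.5, 0.4, -5.9]
gripper_width: 0.519
```

```bash
python3 - <<'E'
from h import *
r,o=snap('wrist','w28')
p=st(-122,0); go(p[0],p[1],.19,96.47)
E
```

```text
t 42.8 p [0.4564 0.4133 0.1884] phi 118.56 w 0.519 F [ 0.1  0.4 -5.3]
   shift [-16.719, -7.618, -0.09] rot [-0.005, -0.009, 2.209] rows>= 8
```

View pics/w28.png

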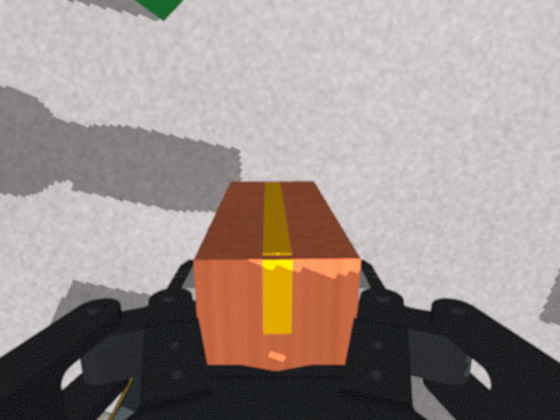

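apply_moves(
  moves=[
    [[-1.7, -0.8, 0], [0, 0, 0.2], -0.5],
    [[-3.4, -1.6, 0], [0, 0, 0.45], -0.5],
    [[-5.1, -2.3, 0], [0, 0, 0.7], -0.5],
    [[-6.8, -3.1, 0], [0, 0, 0.9], -0.5],
    [[-8.5, -3.9, 0], [0, 0, 1.1], -0.5],
    [[-10.2, -4.7, 0], [0, 0, 1.35], -0.5],
    [[-11.9, -5.4, -0.05], [0, 0, 1.6], -0.5],
    [[-13.6, -6.2, -0.05], [0, 0, 1.8], -0.5],
    [[-15.3, -7.0, -0.1], [0, 0, 2.0], -0.5],
    [[-16.72, -7.62, -0.1], [0, 0, 2.21], -0.5],
    [[-16.72, -7.62, -0.1], [0, 0, 2.21], -0.5],
    [[-16.72, -7.62, -0.1], [0, 0, 2.21], -0.5],
  ],
)

```text
t: 44.3
eef_pos: [0.4883, -0.0447, 0.1893]
tool_rot: [-0.001, 0.666, 0.746, -0.001]
contact_force: [-0.2, 0.3, -4.7]
gripper_width: 0.523
```

```bash
python3 - <<'E'
from h import *
r,o=snap('wrist','w29')
p=st(-119,0); go(p[0],p[1],.130,96.47); print(tost(o['eef_pos']))
E
```

```text
t 44.35 p [ 0.4884 -0.0442  0.1893] phi 96.55 w 0.515 F [-0.6  0.6 -4.7]
   shift [-0.03, 0.15, 2.373] rot [-0.021, -0.003, 0.008] rows>= 1
[-122.69782157    0.17720041]
```

View pics/w29.png

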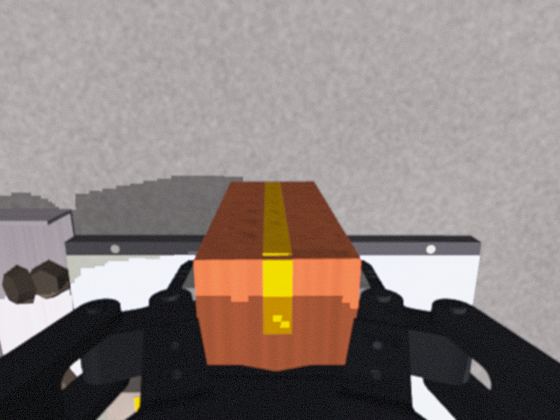

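apply_moves(
  moves=[
    [[-0.02, 0, 1.0], [0, 0, 0], -0.5],
    [[-0.02, 0, 2.0], [0, 0, 0], -0.5],
    [[-0.02, 0, 2.38], [0, 0, 0], -0.5],
    [[-0.02, 0, 2.38], [0, 0, 0], -0.5],
    [[-0.02, 0.12, 2.38], [0, 0, 0], -0.5],
    [[-0.02, 0.24, 2.38], [0, 0, 0], -0.5],
    [[-0.02, 0.32, 2.38], [0, 0, 0], -0.5],
    [[-0.02, 0.36, 2.38], [0, 0, 0], -0.5],
    [[-0.02, 0.36, 2.38], [0, 0, 0], -0.5],
  ],
)

```text
t: 45.48
eef_pos: [0.4962, -0.045, 0.1299]
tool_rot: [-0.002, 0.666, 0.746, -0.002]
contact_force: [-5.2, -0.2, -1.6]
gripper_width: 0.518
```

```bash
python3 - <<'E'
from h import *
o=get_obs();print(tost(o['eef_pos']),o['contact_force'],o['eef_pos'],o['gripper_width'])
E
```

```text
[-114.86376101   -0.94564812] [-5.20224619 -0.21312847 -1.59972492] [ 0.49617437 -0.04498281  0.12985887] 0.5180792737861419
```

apply_moves(
  moves=[
    [[0, -0.03, 0.05], [0, 0, 0], -0.5],
    [[0, -0.03, 0.08], [0, 0, 0], -0.5],
    [[0, -0.03, 0.08], [0, 0, 0], -0.5],
    [[0, -0.03, 0.08], [0, 0, 0], 0.3],
    [[0, -0.03, 0.08], [0, 0, 0], 1],
    [[0, -0.03, 0.08], [0, 0, 0], 1],
    [[0, -0.03, -0.5], [0, 0, 0], 1],
    [[0, -0.03, -1.5], [0, 0, 0], 1],
    [[0, 0, -3.0], [0, 0, 0], 1],
    [[0, -0.5, -5.0], [0, 0, 0], 1],
    [[0, -1.2, -5.0], [0, 0, 0], 1],
    [[0, -1.2, -5.0], [0, 0, 0], 1],
  ],
)

```text
t: 46.98
eef_pos: [0.4668, -0.0484, 0.2556]
tool_rot: [-0.001, 0.666, 0.746, -0.001]
contact_force: [0.2, 0.6, 0.3]
gripper_width: 1.0
```

```bash
python3 - <<'E'
from h import *
r,o=snap('wrist','w30')
p=st(-174,-1); go(p[0],p[1],.160,96.47)
E
```

```text
t 47.02 p [ 0.4674 -0.0481  0.2551] phi 96.45 w 1.002 F [-0.1  0.   0.2]
   shift [-0.007, -1.194, 3.809] rot [-0.018, -0.001, -0.002] rows>= 2
```

View pics/w30.png

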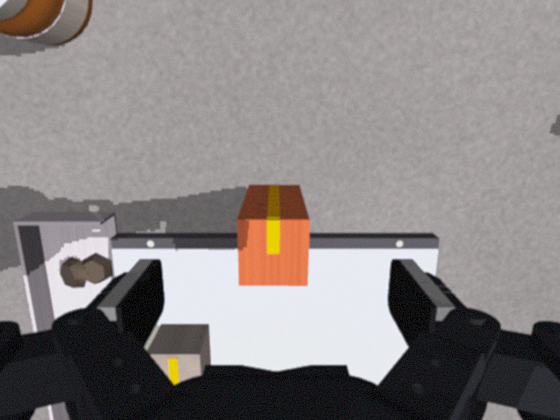

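apply_moves(
  moves=[
    [[0, -0.6, 0], [0, 0, 0], -0.5],
    [[-0.03, -1.2, 0], [0, 0, 0], -0.5],
    [[-0.03, -1.2, 1.2], [0, 0, 0], -0.5],
    [[-0.03, -1.2, 2.6], [0, 0, 0], -0.5],
    [[-0.03, -1.19, 3.8], [0, 0, 0], -0.5],
    [[-0.03, -1.19, 3.81], [0, 0, 0], -0.5],
    [[-0.03, -1.19, 3.81], [0, 0, 0], -0.5],
    [[-0.03, -0.7, 3.83], [0, 0, 0], -0.5],
    [[-0.03, -0.3, 3.83], [0, 0, 0], -0.5],
    [[-0.03, 0.0, 3.83], [0, 0, 0], -0.5],
    [[-0.03, 0.3, 3.83], [0, 0, 0], -0.5],
    [[-0.03, 0.6, 3.83], [0, 0, 0], -0.5],
    [[-0.03, 0.9, 3.83], [0, 0, 0], -0.5],
    [[-0.03, 1.2, 3.83], [0, 0, 0], -0.5],
    [[-0.03, 1.5, 3.83], [0, 0, 0], -0.5],
    [[-0.03, 1.8, 3.83], [0, 0, 0], -0.5],
    [[-0.03, 2.0, 3.83], [0, 0, 0], -0.5],
    [[-0.03, 2.0, 3.83], [0, 0, 0], -0.5],
    [[-0.03, 1.6, 3.83], [0, 0, 0], -0.5],
  ],
)

```text
t: 49.4
eef_pos: [0.5075, -0.0444, 0.1594]
tool_rot: [-0.001, 0.666, 0.746, -0.001]
contact_force: [-0.7, 0.8, -0.4]
gripper_width: 0.251
```

```bash
python3 - <<'E'
from h import *
snap('scene','s31',(180,300,200,380),4);o=get_obs();print(tost(o['eef_pos']),o['contact_force'])
p=st(-168,-1); go(p[0],p[1],.160,96.47);go(p[0],p[1],.100,96.47)
E
```

```text
[-105.76881553   -1.84413682] [-2.00212842 -0.86723407 -0.5031428 ]
t 49.45 p [ 0.5053 -0.0449  0.1591] phi 96.42 w 0.253 F [-2.  -0.9 -0.5]
   shift [0.032, -2.489, -0.025] rot [-0.03, -0.0, -0.005] rows>= 1
t 49.45 p [ 0.5053 -0.0449  0.1591] phi 96.42 w 0.253 F [-2.  -0.9 -0.5]
   shift [0.032, -2.477, 2.375] rot [-0.03, -0.0, -0.005] rows>= 2
```

View pics/s31.png

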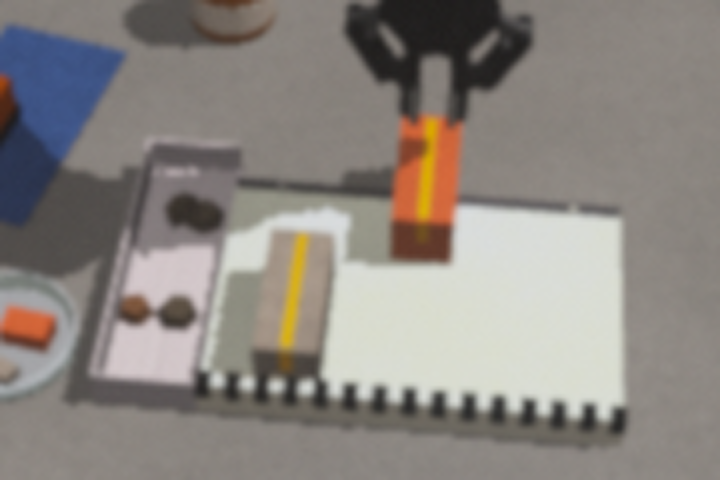

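apply_moves(
  moves=[
    [[0.03, -1.3, 0], [0, 0, 0], -0.5],
    [[0.03, -2.5, 0], [0, 0, 0], -0.5],
    [[0.03, -2.5, 0.3], [0, 0, 0], -0.5],
    [[0.03, -2.48, 1.4], [0, 0, 0], -0.5],
    [[0.03, -2.48, 2.38], [0, 0, 0], -0.5],
    [[0.03, -2.48, 2.38], [0, 0, 0], -0.5],
    [[0.03, -2.0, 2.38], [0, 0, 0], -0.5],
    [[0.03, -1.5, 2.38], [0, 0, 0], -0.5],
    [[0.03, -1.0, 2.38], [0, 0, 0], -0.5],
    [[0.03, -0.6, 2.38], [0, 0, 0], -0.5],
    [[0.03, -0.2, 2.38], [0, 0, 0], -0.5],
    [[0.03, 0.2, 2.38], [0, 0, 0], -0.5],
    [[0.03, 0.6, 2.38], [0, 0, 0], -0.5],
    [[0.03, 1.0, 2.38], [0, 0, 0], -0.5],
    [[0.03, 1.4, 2.38], [0, 0, 0], -0.5],
    [[0.03, 1.8, 2.38], [0, 0, 0], -0.5],
    [[0.03, 2.2, 2.38], [0, 0, 0], -0.5],
    [[0.03, 2.6, 2.38], [0, 0, 0], -0.5],
    [[0.03, 2.9, 2.38], [0, 0, 0], -0.5],
    [[0.03, 3.1, 2.38], [0, 0, 0], -0.5],
  ],
)

```text
t: 51.95
eef_pos: [0.5848, -0.0349, 0.0997]
tool_rot: [-0.001, 0.666, 0.746, -0.001]
contact_force: [-4.1, -0.1, 2.7]
gripper_width: 0.251
```

apply_moves(
  moves=[
    [[0, 0.12, 0], [0, 0, 0], -0.5],
    [[0, 0.24, 0], [0, 0, 0], -0.5],
    [[0, 0.3, 0], [0, 0, 0], -0.5],
    [[0, 0.34, 0], [0, 0, 0], -0.5],
    [[0, 0.34, 0], [0, 0, 0], -0.5],
  ],
)

```text
t: 52.58
eef_pos: [0.5896, -0.0345, 0.099]
tool_rot: [-0.004, 0.666, 0.746, -0.004]
contact_force: [-11.8, -1.0, 8.4]
gripper_width: 0.249
```

```bash
python3 - <<'E'
from h import *
o=get_obs();print(tost(o['eef_pos']),o['contact_force'])
E
```

```text
[-20.82681134  -1.05896155] [-11.75088743  -0.97766552   8.41837089]
```

Home at the same depth (-21). Press slightly, retreat, and go to the dark block.

apply_moves(
  moves=[
    [[0, 0.08, 0], [0, 0, 0], -0.5],
    [[0, 0.12, 0], [0, 0, 0], -0.5],
    [[0, 0.12, 0], [0, 0, 0], -0.5],
    [[0, 0, 0], [0, 0, 0], -0.5],
    [[0, -1.5, 0], [0, 0, 0], -0.5],
    [[0, -2.5, -1.5], [0, 0, 0], -0.5],
    [[0, -2.5, -4.0], [0, 0, 0], 1],
    [[0, -2.5, -6.0], [0, 0, 0], 1],
    [[0, -2.5, -6.0], [0, 0, 0], 1],
  ],
)

```text
t: 53.7
eef_pos: [0.5343, -0.041, 0.2545]
tool_rot: [0.003, 0.666, 0.746, 0.003]
contact_force: [-0.2, 0.1, -0.7]
gripper_width: 0.873
```

```bash
python3 - <<'E'
from h import *
r,o=snap('wrist','w33')
go(.59,.407,.25,176.6)
E
```

```text
t 53.75 p [ 0.5328 -0.0408  0.2521] phi 96.46 w 0.95 F [ 0.6  0.2 -1.1]
   shift [17.542, 4.288, 0.095] rot [0.016, 0.015, -8.014] rows>= 8
```

View pics/w33.png

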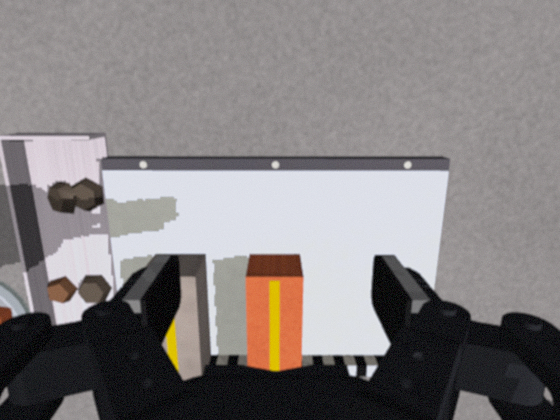

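apply_moves(
  moves=[
    [[1.6, 0.4, 0], [0, 0, -0.7], 1],
    [[3.2, 0.8, 0], [0, 0, -1.4], 1],
    [[4.8, 1.2, 0], [0, 0, -2.1], 1],
    [[6.4, 1.6, 0], [0, 0, -2.9], 1],
    [[8.0, 1.95, 0], [0, 0, -3.6], 1],
    [[9.6, 2.35, 0], [0, 0, -4.4], 1],
    [[11.2, 2.7, 0], [0, 0, -5.1], 1],
    [[12.8, 3.1, 0], [0, 0, -5.8], 1],
    [[14.4, 3.5, 0.05], [0, 0, -6.6], 1],
    [[16.0, 3.9, 0.1], [0, 0, -7.3], 1],
    [[17.54, 4.29, 0.1], [0, 0, -8.0], 1],
    [[17.54, 4.29, 0.1], [0, 0, -8.01], 1],
    [[17.54, 4.29, 0.1], [0, 0, -8.01], 1],
    [[17.54, 4.29, 0.1], [0, 0, -8.01], 1],
  ],
)

```text
t: 55.5
eef_pos: [0.5888, 0.4051, 0.2463]
tool_rot: [-0.002, 0.031, 1.0, -0.001]
contact_force: [-0.1, -0.6, 0.7]
gripper_width: 1.0
```

```bash
python3 - <<'E'
from h import *
import pickle
r,o=snap('wrist','w34');pickle.dump((r,o),open('w34.pkl','wb')); print(o['eef_pos'])
E
```

```text
[0.58882871 0.40508597 0.24633855]
```

View pics/w34.png

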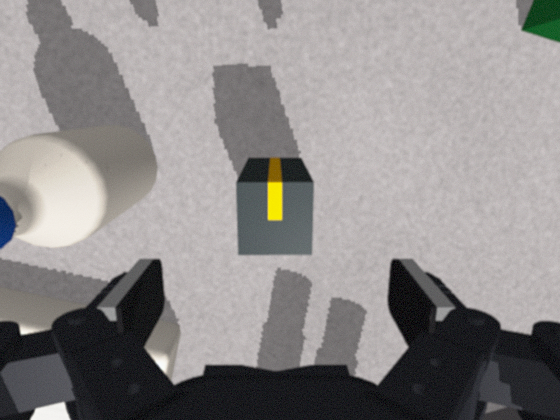

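```bash
python3 - <<'E'
from h import *
import pickle
r,o=pickle.load(open('w34.pkl','rb'))
P=np.array([onz(r,(v,u),.105,o) for u,v in [(237,181.5),(312.5,181.5),(312.5,254.5),(237,254)]]); m=P.mean(0); print(m,[np.linalg.norm(P[i]-P[i-1]).round(4) for i in range(4)], [np.degrees(np.arctan2(*(P[i]-P[i-1])[[1,0]])).round(1) for i in range(4)])
go(m[0],m[1],.126,176.5)
E
```

```text
[0.58914085 0.40705881 0.105     ] [np.float64(0.0451), np.float64(0.0437), np.float64(0.0454), np.float64(0.0461)] [np.float64(-95.1), np.float64(176.4), np.float64(87.9), np.float64(-4.0)]
t 55.55 p [0.5888 0.4053 0.2467] phi 176.43 w 1.0 F [-0.4 -0.7 -1. ]
   shift [-0.022, 0.08, 4.827] rot [-0.009, -0.016, -0.007] rows>= 2
```

apply_moves(
  moves=[
    [[-0.02, 0.08, 1.2], [0, 0, 0], 0.6],
    [[-0.02, 0.08, 2.6], [0, 0, 0], 0.6],
    [[-0.02, 0.08, 4.0], [0, 0, 0], 0.6],
    [[-0.02, 0.08, 4.83], [0, 0, 0], 0.6],
    [[-0.02, 0.08, 4.83], [0, 0, 0], 0.6],
    [[-0.02, 0.08, 4.83], [0, 0, 0], -0.5],
    [[-0.02, 0.08, 4.83], [0, 0, 0], -0.5],
    [[-0.02, 0.08, 4.83], [0, 0, 0], -0.5],
    [[-0.02, 0.08, 4.83], [0, 0, 0], -0.5],
    [[-0.02, 0.08, 4.83], [0, 0, 0], -0.5],
  ],
  force=80,
)

```text
t: 56.8
eef_pos: [0.5895, 0.4095, 0.1283]
tool_rot: [-0.0, 0.03, 1.0, 0.001]
contact_force: [0.2, 0.1, 7.1]
gripper_width: 0.521
```

apply_moves(
  moves=[
    [[0, 0, -0.8], [0, 0, 0], -0.5],
    [[0, 0, -1.6], [0, 0, 0], -0.5],
    [[0, 0, -2.4], [0, 0, 0], -0.5],
    [[0, 0, -2.4], [0, 0, 0], -0.5],
  ],
)

```text
t: 57.3
eef_pos: [0.5899, 0.4096, 0.1892]
tool_rot: [0.0, 0.03, 1.0, 0.001]
contact_force: [0.8, 0.8, -5.7]
gripper_width: 0.516
```

```bash
python3 - <<'E'
from h import *
r,o=snap('wrist','w35')
p=st(-122,85); go(p[0],p[1],.19,96.47)
E
```

```text
t 57.35 p [0.5893 0.409  0.1876] phi 176.55 w 0.52 F [-0.4  0.2 -6.1]
   shift [3.496, -15.013, -0.106] rot [-0.0, -0.008, 8.008] rows>= 8
```

View pics/w35.png

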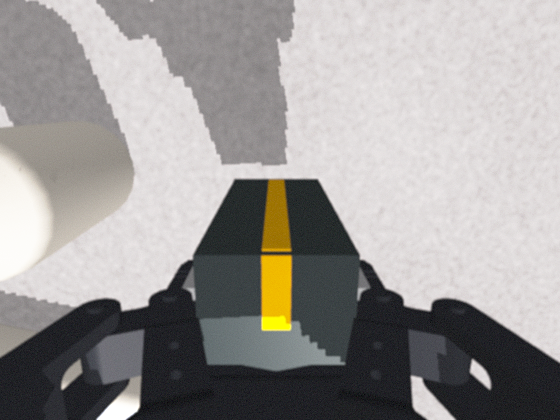

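apply_moves(
  moves=[
    [[0.3, -1.4, 0], [0, 0, 0.5], -0.5],
    [[0.65, -2.8, 0], [0, 0, 1.3], -0.5],
    [[1.0, -4.2, 0], [0, 0, 2.1], -0.5],
    [[1.3, -5.6, 0], [0, 0, 2.9], -0.5],
    [[1.65, -7.0, 0], [0, 0, 3.7], -0.5],
    [[2.0, -8.4, 0], [0, 0, 4.5], -0.5],
    [[2.3, -9.8, -0.05], [0, 0, 5.3], -0.5],
    [[2.6, -11.2, -0.05], [0, 0, 6.1], -0.5],
    [[2.95, -12.6, -0.1], [0, 0, 6.9], -0.5],
    [[3.3, -14.0, -0.1], [0, 0, 7.6], -0.5],
    [[3.5, -15.01, -0.1], [0, 0, 8.0], -0.5],
    [[3.5, -15.01, -0.1], [0, 0, 8.0], -0.5],
    [[3.5, -15.01, -0.1], [0, 0, 8.0], -0.5],
  ],
)

```text
t: 58.98
eef_pos: [0.4794, 0.0402, 0.1892]
tool_rot: [-0.001, 0.665, 0.747, -0.001]
contact_force: [-0.0, 0.3, -6.5]
gripper_width: 0.515
```

```bash
python3 - <<'E'
from h import *
r,o=snap('wrist','w36')
p=st(-122,85); go(p[0],p[1],.130,96.47); print(tost(o['eef_pos']))
E
```

```text
t 59.02 p [0.4794 0.0405 0.1893] phi 96.68 w 0.518 F [ 0.   0.4 -5.6]
   shift [-0.037, 0.001, 2.37] rot [-0.013, -0.003, 0.021] rows>= 1
[-121.97741146   85.57951723]
```

View pics/w36.png

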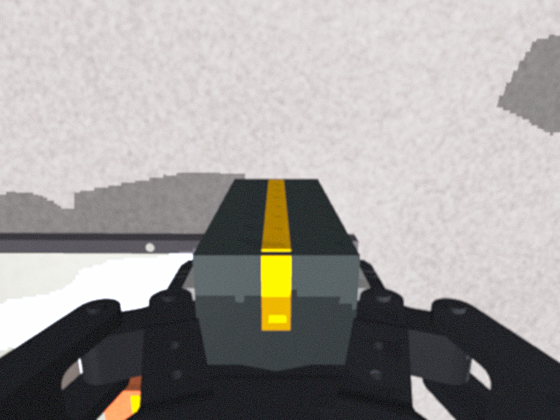

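apply_moves(
  moves=[
    [[-0.04, 0, 1.0], [0, 0, 0.02], -0.5],
    [[-0.04, 0, 2.0], [0, 0, 0.02], -0.5],
    [[-0.04, 0, 2.38], [0, 0, 0.02], -0.5],
    [[-0.04, 0, 2.38], [0, 0, 0.02], -0.5],
    [[-0.04, 0.12, 2.38], [0, 0, 0.02], -0.5],
    [[-0.04, 0.22, 2.38], [0, 0, 0.02], -0.5],
    [[-0.04, 0.3, 2.38], [0, 0, 0.02], -0.5],
    [[-0.04, 0.33, 2.38], [0, 0, 0.02], -0.5],
    [[-0.04, 0.33, 2.38], [0, 0, 0.02], -0.5],
  ],
)

```text
t: 60.15
eef_pos: [0.4871, 0.0393, 0.1297]
tool_rot: [-0.001, 0.667, 0.745, -0.001]
contact_force: [0.3, -0.2, -5.0]
gripper_width: 0.516
```

```bash
python3 - <<'E'
from h import *
o=get_obs();print(tost(o['eef_pos']),o['contact_force'],o['eef_pos'],o['gripper_width'])
E
```

```text
[-114.40815547   83.8545086 ] [ 0.34293826 -0.18882817 -5.00279999] [0.48707154 0.03932859 0.12970407] 0.5161175217966153
```

apply_moves(
  moves=[
    [[0, 0.06, 0], [0, 0, 0], -0.5],
    [[0, 0.1, 0], [0, 0, 0], -0.5],
    [[0, 0.1, 0], [0, 0, 0], -0.5],
  ],
)

```text
t: 60.52
eef_pos: [0.4881, 0.0394, 0.1292]
tool_rot: [-0.002, 0.667, 0.745, -0.002]
contact_force: [-4.7, -0.0, -2.9]
gripper_width: 0.517
```

apply_moves(
  moves=[
    [[0, -0.03, 0.04], [0, 0, 0], -0.5],
    [[0, -0.03, 0.07], [0, 0, 0], -0.5],
    [[0, -0.03, 0.07], [0, 0, 0], -0.5],
    [[0, -0.03, 0.07], [0, 0, 0], 0.3],
    [[0, -0.03, 0.07], [0, 0, 0], 1],
    [[0, -0.03, 0.07], [0, 0, 0], 1],
    [[0, -0.03, -0.5], [0, 0, 0], 1],
    [[0, -0.03, -1.5], [0, 0, 0], 1],
    [[0, 0, -3.0], [0, 0, 0], 1],
    [[0, -0.5, -5.0], [0, 0, 0], 1],
    [[0, -1.2, -5.0], [0, 0, 0], 1],
    [[0, -1.2, -5.0], [0, 0, 0], 1],
  ],
)

```text
t: 62.02
eef_pos: [0.4589, 0.0361, 0.2551]
tool_rot: [-0.001, 0.667, 0.745, -0.001]
contact_force: [1.0, -0.5, -0.1]
gripper_width: 1.001
```

```bash
python3 - <<'E'
from h import *
r,o=snap('wrist','w37')
p=st(-174,84); go(p[0],p[1],.160,96.47); print(tost(o['eef_pos']))
E
```

```text
t 62.08 p [0.4595 0.0363 0.2546] phi 96.36 w 1.001 F [ 0.4 -0.1  0.8]
   shift [0.0, -1.261, 3.789] rot [-0.018, -0.0, -0.011] rows>= 2
[-142.74373291   83.8425631 ]
```

View pics/w37.png

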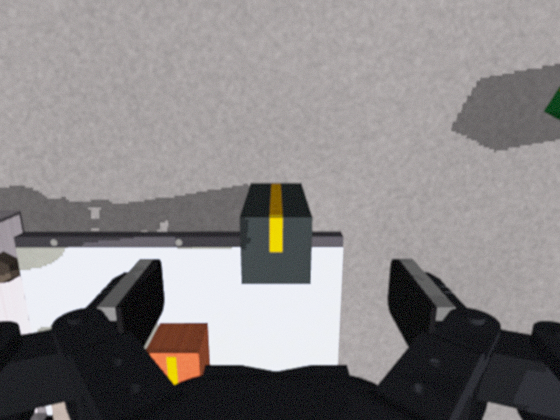

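apply_moves(
  moves=[
    [[0, -0.6, 0], [0, 0, 0], -0.5],
    [[0, -1.1, 0], [0, 0, 0], -0.5],
    [[0, -1.1, 1.2], [0, 0, 0], -0.5],
    [[0, -1.1, 2.6], [0, 0, 0], -0.5],
    [[0, -1.1, 3.78], [0, 0, 0], -0.5],
    [[0, -1.1, 3.8], [0, 0, 0], -0.5],
    [[0, -1.1, 3.8], [0, 0, 0], -0.5],
    [[0, -0.7, 3.8], [0, 0, 0], -0.5],
    [[0, -0.3, 3.82], [0, 0, 0], -0.5],
    [[0, 0.0, 3.82], [0, 0, 0], -0.5],
    [[0, 0.3, 3.82], [0, 0, 0], -0.5],
    [[0, 0.6, 3.82], [0, 0, 0], -0.5],
    [[0, 0.9, 3.82], [0, 0, 0], -0.5],
    [[0, 1.2, 3.82], [0, 0, 0], -0.5],
    [[0, 1.5, 3.82], [0, 0, 0], -0.5],
    [[0, 1.8, 3.82], [0, 0, 0], -0.5],
    [[0, 2.0, 3.82], [0, 0, 0], -0.5],
    [[0, 2.0, 3.82], [0, 0, 0], -0.5],
    [[0, 1.6, 3.82], [0, 0, 0], -0.5],
  ],
)

```text
t: 64.45
eef_pos: [0.4995, 0.0407, 0.1591]
tool_rot: [-0.001, 0.667, 0.745, -0.001]
contact_force: [-0.8, 0.5, 0.4]
gripper_width: 0.248
```

```bash
python3 - <<'E'
from h import *
snap('scene','s38',(180,300,200,380),4);o=get_obs();print(tost(o['eef_pos']),o['contact_force'])
p=st(-166,84); go(p[0],p[1],.100,96.47)
E
```

```text
[-104.05652999   83.68548835] [-1.60349881  0.23057597 -0.0284281 ]
t 64.5 p [0.4974 0.0403 0.1588] phi 96.34 w 0.251 F [-1.6  0.2 -0. ]
   shift [0.007, -2.466, 2.365] rot [-0.029, 0.001, -0.013] rows>= 2
```

View pics/s38.png

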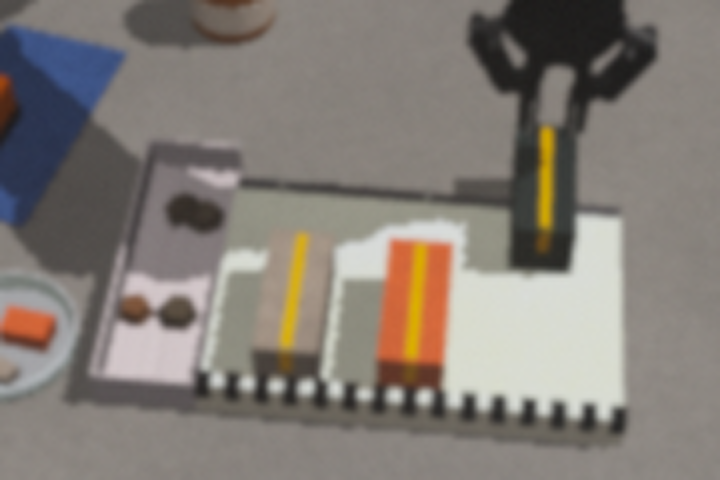

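apply_moves(
  moves=[
    [[0, -1.3, 0], [0, 0, 0], -0.5],
    [[0, -2.46, 0], [0, 0, 0], -0.5],
    [[0, -2.46, 0.3], [0, 0, 0], -0.5],
    [[0, -2.46, 1.4], [0, 0, 0], -0.5],
    [[0, -2.46, 2.37], [0, 0, 0], -0.5],
    [[0, -2.46, 2.37], [0, 0, 0], -0.5],
    [[0, -2.0, 2.38], [0, 0, 0], -0.5],
    [[0, -1.5, 2.38], [0, 0, 0], -0.5],
    [[0, -1.0, 2.38], [0, 0, 0], -0.5],
    [[0, -0.6, 2.38], [0, 0, 0], -0.5],
    [[0, -0.2, 2.38], [0, 0, 0], -0.5],
    [[0, 0.2, 2.38], [0, 0, 0], -0.5],
    [[0, 0.6, 2.38], [0, 0, 0], -0.5],
    [[0, 1.0, 2.38], [0, 0, 0], -0.5],
    [[0, 1.4, 2.38], [0, 0, 0], -0.5],
    [[0, 1.8, 2.38], [0, 0, 0], -0.5],
    [[0, 2.2, 2.38], [0, 0, 0], -0.5],
    [[0, 2.6, 2.38], [0, 0, 0], -0.5],
    [[0, 2.9, 2.38], [0, 0, 0], -0.5],
    [[0, 3.05, 2.38], [0, 0, 0], -0.5],
  ],
)

```text
t: 67.0
eef_pos: [0.5757, 0.0492, 0.0994]
tool_rot: [-0.001, 0.667, 0.745, -0.001]
contact_force: [-5.5, -0.9, 3.1]
gripper_width: 0.255
```

apply_moves(
  moves=[
    [[0, 0.12, 0], [0, 0, 0.01], -0.5],
    [[0, 0.24, 0], [0, 0, 0.01], -0.5],
    [[0, 0.32, 0], [0, 0, 0.01], -0.5],
    [[0, 0.36, 0], [0, 0, 0.01], -0.5],
    [[0, 0.36, 0], [0, 0, 0.01], -0.5],
  ],
)

```text
t: 67.62
eef_pos: [0.5803, 0.0497, 0.0987]
tool_rot: [-0.004, 0.668, 0.745, -0.004]
contact_force: [-15.0, -1.7, 10.1]
gripper_width: 0.249
```

```bash
python3 - <<'E'
from h import *
o=get_obs();print(tost(o['eef_pos']),o['contact_force'])
E
```

```text
[-20.62977739  83.61892558] [-15.02683546  -1.67637544  10.06477318]
```

apply_moves(
  moves=[
    [[0, 0.06, 0], [0, 0, 0], -0.5],
    [[0, 0.06, 0], [0, 0, 0], -0.5],
    [[0, 0, 0], [0, 0, 0], -0.5],
    [[0, -1.5, 0], [0, 0, 0], -0.5],
    [[0, -2.0, -1.5], [0, 0, 0], -0.5],
    [[-1.0, -2.0, -4.0], [0, 0, 0], -0.5],
    [[-3.0, -1.5, -6.0], [0, 0, 0], -0.5],
    [[-3.3, -1.0, -8.0], [0, 0, 0], 1],
    [[-3.3, -0.5, -10.0], [0, 0, 0], 1],
    [[-3.3, 0, -11.0], [0, 0, 0], 1],
    [[-3.3, 0, -11.0], [0, 0, 0], 1],
    [[-3.3, 0, -11.0], [0, 0, 0], 1],
  ],
)

```text
t: 69.12
eef_pos: [0.5935, -0.0317, 0.3733]
tool_rot: [-0.001, 0.667, 0.745, -0.001]
contact_force: [-1.1, 0.0, -0.5]
gripper_width: 1.0
```

```bash
python3 - <<'E'
from h import *
import pickle
r,o=snap('wrist','w39');pickle.dump((r,o),open('w39.pkl','wb'));print(tost(o['eef_pos']),o['eef_pos'])
snap('scene','s39',(180,300,180,380),4);
snap('top','t39')
E
```

```text
[-16.63577286   1.25612684] [ 0.59352864 -0.03172644  0.37327018]
```

View pics/w39.png

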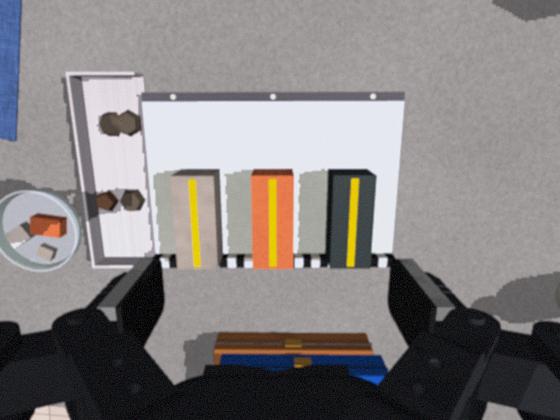

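View pics/s39.png

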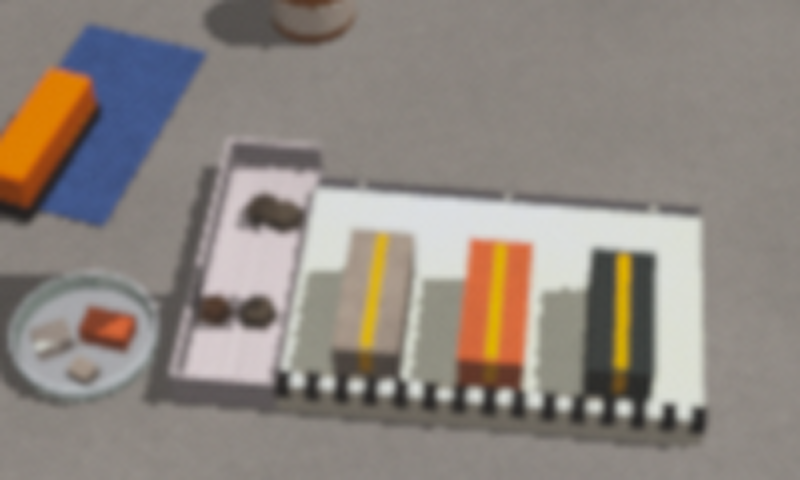

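View pics/t39.png

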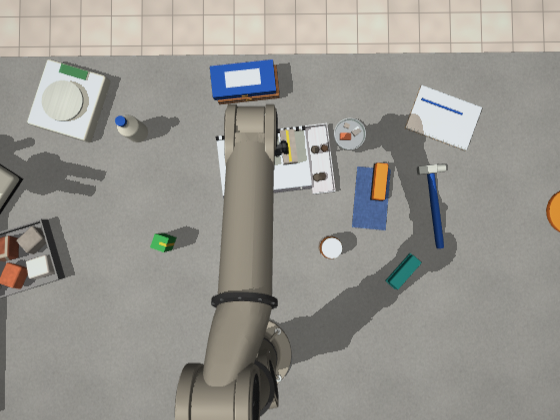

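```bash
python3 - <<'E'
from h import *
go(.48,-.36,.30,84)
E
```

```text
t 69.28 p [ 0.5932 -0.0318  0.373 ] phi 96.25 w 1.003 F [ 0.3 -0.  -0.5]
   shift [-12.556, -5.914, 2.95] rot [-0.029, 0.004, 1.225] rows>= 6
```

apply_moves(
  moves=[
    [[-1.8, -0.85, 0], [0, 0, 0.2], 1],
    [[-3.6, -1.7, 0.5], [0, 0, 0.4], 1],
    [[-5.4, -2.5, 1.0], [0, 0, 0.6], 1],
    [[-7.2, -3.4, 1.5], [0, 0, 0.8], 1],
    [[-9.0, -4.2, 2.0], [0, 0, 1.0], 1],
    [[-10.8, -5.1, 2.5], [0, 0, 1.1], 1],
    [[-12.56, -5.91, 2.95], [0, 0, 1.22], 1],
    [[-12.56, -5.91, 2.95], [0, 0, 1.22], 1],
    [[-12.56, -5.91, 2.95], [0, 0, 1.22], 1],
    [[-12.56, -5.91, 2.95], [0, 0, 1.22], 1],
  ],
)

```text
t: 70.53
eef_pos: [0.482, -0.3584, 0.3011]
tool_rot: [-0.001, 0.742, 0.67, -0.001]
contact_force: [0.3, 0.4, 0.6]
gripper_width: 0.998
```

```bash
python3 - <<'E'
from h import *
r,o=snap('wrist','w40')
z,h=seg(r['color'],(5,150,130),(20,255,255),(100,420,150,300)); print('orange',rect(r,h,.048,o),rect(r,h,.045,o), h.reshape(-1,2).tolist())
E
```

```text
orange (array([ 546.71923828, -401.37872314]), (37.87078094482422, 119.8685073852539), 83.4722671508789) (array([ 547.91558838, -401.84460449]), (38.22097396850586, 120.9770278930664), 83.47225952148438) [[254, 190], [256, 192], [256, 297], [255, 306], [254, 308], [252, 310], [221, 310], [219, 309], [218, 308], [217, 303], [216, 277], [214, 207], [214, 199], [215, 197], [217, 194], [221, 190]]
```

View pics/w40.png

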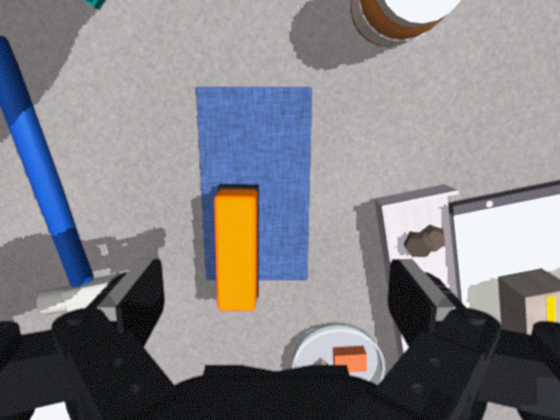

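```bash
python3 - <<'E'
from h import *
go(.546,-.4013,.16,83.6)
E
```

```text
t 70.58 p [ 0.4819 -0.3585  0.3011] phi 84.21 w 1.002 F [-0.7  0.7  0.5]
   shift [-1.443, 2.735, 5.64] rot [-0.014, 0.001, 0.061] rows>= 3
```

apply_moves(
  moves=[
    [[-0.5, 0.9, 1.5], [0, 0, 0.02], 1],
    [[-1.0, 1.8, 3.3], [0, 0, 0.04], 1],
    [[-1.44, 2.73, 5.0], [0, 0, 0.06], 1],
    [[-1.44, 2.73, 5.64], [0, 0, 0.06], 1],
    [[-1.44, 2.73, 5.64], [0, 0, 0.06], 1],
    [[-1.44, 2.73, 5.64], [0, 0, 0.06], 1],
  ],
)

```text
t: 71.32
eef_pos: [0.545, -0.4031, 0.162]
tool_rot: [0.0, 0.746, 0.666, -0.001]
contact_force: [-0.2, 0.3, 0.9]
gripper_width: 0.999
```

```bash
python3 - <<'E'
from h import *
r,o=snap('wrist','w41')
z,h=seg(r['color'],(5,150,130),(20,255,255),(80,340,200,350)); print('orange',rect(r,h,.048,o))
c=rect(r,h,.048,o)[0]/1000
go(c[0],c[1],.089,83.6)
E
```

```text
orange (array([ 548.67486572, -402.31942749]), (36.91407012939453, 116.03121185302734), 83.37117004394531)
t 71.38 p [ 0.5451 -0.4033  0.1622] phi 83.45 w 1.002 F [-0.3  0.1  0. ]
   shift [0.06, 0.138, 2.929] rot [-0.0, 0.011, -0.015] rows>= 2
```

View pics/w41.png

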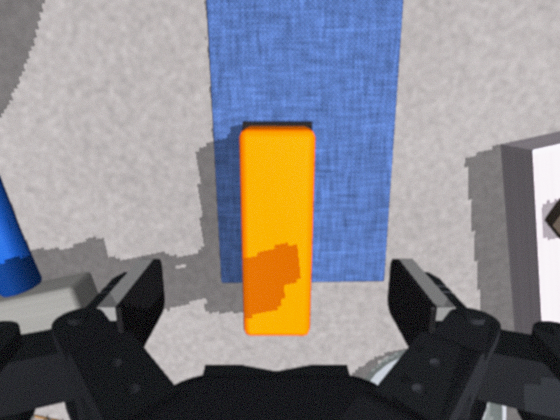

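apply_moves(
  moves=[
    [[0.06, 0.14, 1.2], [0, 0, 0], 1],
    [[0.06, 0.14, 2.4], [0, 0, 0], 1],
    [[0.06, 0.14, 2.92], [0, 0, 0], 1],
    [[0.06, 0.14, 2.92], [0, 0, 0], 1],
    [[0.06, 0.14, 2.92], [0, 0, 0], -0.5],
    [[0.06, 0.14, 2.92], [0, 0, 0], -0.5],
    [[0.06, 0.14, 2.92], [0, 0, 0], -0.5],
    [[0.06, 0.14, 2.92], [0, 0, 0], -0.5],
    [[0.06, 0.14, 2.92], [0, 0, 0], -0.5],
    [[0.06, 0.14, 2.92], [0, 0, 0], -0.5],
  ],
  force=60,
)

```text
t: 72.62
eef_pos: [0.5488, -0.4024, 0.0881]
tool_rot: [0.0, 0.746, 0.666, -0.001]
contact_force: [-0.1, 0.7, 6.9]
gripper_width: 0.438
```

apply_moves(
  moves=[
    [[0, 0, -0.5], [0, 0, 0], -0.5],
    [[0, 0, -1.0], [0, 0, 0], -0.5],
    [[0, 0, -1.0], [0, 0, 0], -0.5],
  ],
)

```text
t: 73.0
eef_pos: [0.5489, -0.4023, 0.1134]
tool_rot: [0.0, 0.746, 0.666, -0.001]
contact_force: [-0.2, -1.0, -1.9]
gripper_width: 0.436
```

```bash
python3 - <<'E'
from h import *
r,o=snap('wrist','w42')
go(.4982,-.3802,.105,84.1)
E
```

```text
t 73.05 p [ 0.5486 -0.402   0.1127] phi 83.46 w 0.436 F [ 0.7  0.7 -2.3]
   shift [0.638, -2.1, 0.309] rot [-0.01, 0.007, -0.064] rows>= 1
```

View pics/w42.png

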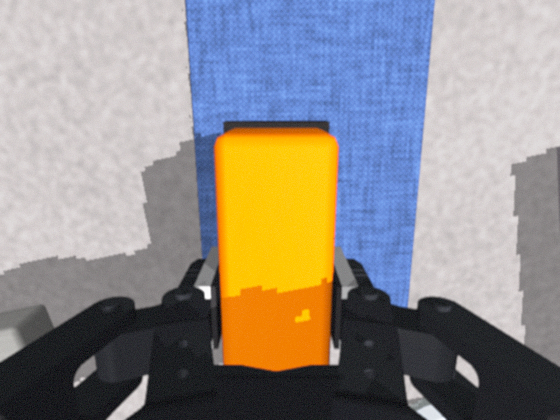

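apply_moves(
  moves=[
    [[0.2, -0.7, 0], [0, 0, -0.02], -0.5],
    [[0.4, -1.4, 0], [0, 0, -0.04], -0.5],
    [[0.64, -2.1, 0], [0, 0, -0.06], -0.5],
    [[0.64, -2.1, 0], [0, 0, -0.06], -0.5],
    [[0.64, -2.1, 0], [0, 0, -0.06], -0.5],
  ],
)

```text
t: 73.68
eef_pos: [0.4988, -0.3801, 0.1121]
tool_rot: [-0.0, 0.743, 0.67, -0.001]
contact_force: [0.6, 0.5, -2.4]
gripper_width: 0.438
```

```bash
python3 - <<'E'
from h import *
go(.4984,-.3803,.0885,84.1)
E
```

```text
t 73.67 p [ 0.4988 -0.3801  0.1121] phi 84.07 w 0.438 F [ 0.6  0.5 -2.4]
   shift [-0.008, -0.012, 0.944] rot [-0.012, 0.005, -0.003] rows>= 1
```

apply_moves(
  moves=[
    [[0, -0.01, 0.4], [0, 0, 0], -0.5],
    [[0, -0.01, 0.75], [0, 0, 0], -0.5],
    [[0, -0.01, 0.92], [0, 0, 0], -0.5],
    [[0, -0.01, 0.97], [0, 0, 0], -0.5],
    [[0, -0.01, 0.97], [0, 0, 0], -0.5],
  ],
)

```text
t: 74.3
eef_pos: [0.4975, -0.3799, 0.0881]
tool_rot: [-0.001, 0.743, 0.669, -0.001]
contact_force: [-3.1, 2.6, 4.8]
gripper_width: 0.436
```

apply_moves(
  moves=[
    [[0, 0, 0], [0, 0, 0], 0.2],
    [[0, 0, 0], [0, 0, 0], 1],
    [[0, 0, 0], [0, 0, 0], 1],
    [[0, 0, 0], [0, 0, 0], 1],
    [[0, 0, -1.0], [0, 0, 0], 1],
    [[0, 0, -3.0], [0, 0, 0], 1],
    [[0, -0.5, -5.0], [0, 0, 0], 1],
    [[0, -1.0, -7.0], [0, 0, 0], 1],
    [[0, -1.4, -8.4], [0, 0, 0], 1],
    [[0, -1.4, -8.4], [0, 0, 0], 1],
    [[0, -1.4, -8.4], [0, 0, 0], 1],
  ],
)

```text
t: 75.68
eef_pos: [0.4634, -0.3758, 0.2973]
tool_rot: [-0.001, 0.743, 0.67, -0.001]
contact_force: [-0.4, 0.9, -1.4]
gripper_width: 0.999
```

```bash
python3 - <<'E'
from h import *
r,o=snap('wrist','w43')
z,h=seg(r['color'],(5,150,130),(20,255,255),(100,320,180,330)); print('orange',rect(r,h,.048,o))
z,h=seg(r['color'],(100,60,30),(130,255,255),(60,330,160,340)); print('pad',rect(r,h,.003,o))
go(.54,-.03,.37,96.47)
E
```

```text
orange (array([ 496.23797607, -378.84509277]), (36.8281364440918, 116.77511596679688), 84.1084213256836)
pad (array([ 498.29556274, -380.22796631]), (109.70732116699219, 198.87672424316406), 84.1579818725586)
t 75.72 p [ 0.4633 -0.3757  0.2967] phi 84.08 w 1.0 F [ 0.4  0.7 -1.1]
   shift [14.069, 1.613, -2.934] rot [-0.025, -0.004, -1.239] rows>= 6
```

View pics/w43.png

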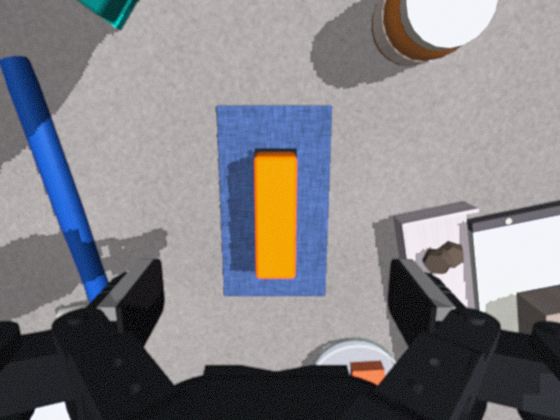

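```bash
python3 - <<'E'
from h import *
import pickle
r,o=pickle.load(open('w39.pkl','rb'))
hsv=cv2.cvtColor(r['color'],cv2.COLOR_RGB2HSV); m=cv2.inRange(hsv,np.array((22,150,120)),np.array((34,255,255)))
n,l,s,c=cv2.connectedComponentsWithStats(m)
for i in range(1,n):
    if s[i,4]>200:
        rr,cc=np.where(l==i); P=np.array([tost(onz(r,q,.06,o)) for q in zip(rr,cc)]); k=P[:,0]<np.inf
        f=np.polyfit(P[:,0],P[:,1],1); print(s[i],'ang deg',np.degrees(np.arctan(f[0])).round(2),'x',P[:,0].min().round(1),P[:,0].max().round(1),'y',P[:,1].mean().round(1))
cv2.imwrite('pics/w39c.png',cv2.resize(r['color'][150:285,140:410,::-1],None,fx=2.9,fy=2.9,interpolation=cv2.INTER_CUBIC))
snap('scene','s43',(180,300,180,380),4)
E
```

```text
[189 179  12  87 578] ang deg -0.05 x -6.1 91.2 y -85.8
[269 179   7  87 604] ang deg -0.22 x -5.9 91.4 y -2.0
[347 178  12  89 735] ang deg -0.05 x -6.7 92.9 y 84.6
```

View pics/w39c.png

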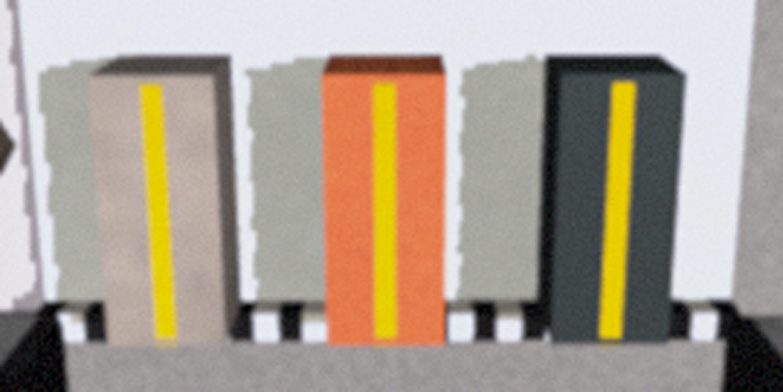

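View pics/s43.png

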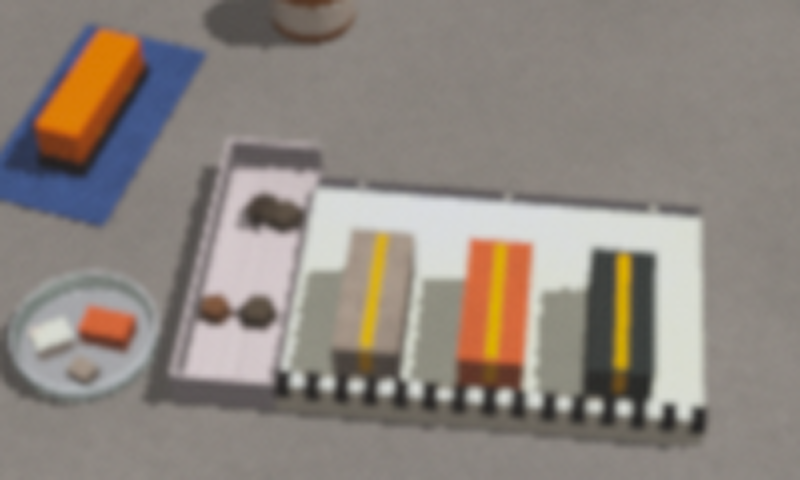

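```bash
python3 - <<'E'
from h import *
print(hand_in())
E
```

```text
the job is handed in; nothing more can be done
None
```

The job is done and handed in at about 76 s of the 210 s allowed.

- **Chips:** I wiped all four chips present into the trough with the orange scraper, in two passes. The plate was clear in the last pictures. On the first pass two chips jammed in the trough and the wrist force rose to about 30 N before I backed off; the second pass gave no trouble.
- **Scraper:** I put it back on its pad after wiping. It was then knocked aside while I worked on the blocks, so I picked it up again and re-centred it. The last check put it about 2 mm from the middle of the pad, turned less than 0.1°.
- **Blocks:** There were three: light grey, reddish and dark slate. I stood each one against the stop rail with its yellow line facing the robot, tipped it over the rail and pushed it back to the scale bar. The final images show all three yellow faces up, square to within about 0.2°. In each push the fingers stopped about 21 mm short of the plate's middle, which is where a block touching the bar should stop them.
- **Left alone:** I did not touch the green and turquoise look-alikes or the dish, bottle, hammer and jar.

My top-camera and wrist-camera readings of the stage's corners differed by up to 7 mm. I went by the closer wrist measurements, and the rail and bar contacts agreed with them to about 1–2 mm.

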